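# Fit the front glass of a work lamp and screw its bezel down snug

## Task

The work lamp held upright in the bench vice has lost its front glass. Lay the new glass flat on the seal inside the lamp's mouth, set the winged bezel over it squarely, and screw it down clockwise until it is just snug, so that the glass is firmly clamped, without overtightening, which would crack the glass. Let go, and do not disturb the other things on the bench.

Things in the scene. Friction and masses are not known exactly. Their poses are not given: they have to be found in the camera images.
- glass_mid (a point): centre (half-way up) of the new front glass: a loose clear glass disc with a greenish edge, 40 mm across, 8 mm thick, about 26 g, lying flat on the bench; z is the disc's axis
- glass: the same glass; origin at the centre of its underside. It cracks when the bezel presses it, or it is pressed against the lamp, with more than 30 N
- bezel_mid (a point): centre (half-way up) of the screw bezel: a loose steel ring, ribbed outside, 62 mm across, 15.5 mm high, 140 g, with two wings (at its own +x and -x, out to 52 mm from its axis, 9 mm thick, 1.5 to 12.5 mm above its lower edge), lying lip up on the bench, as it is fitted. z is its axis, upward
- bezel: the same bezel; origin at the centre of its lower edge. Skirt of 55.5 mm bore, lip on top (opening 32 mm) with its underside 12.25 mm above the lower edge. Inside, at the foot of the skirt, are three lugs 2.5 mm high and 7 mm wide, reaching in to 50.6 mm diameter, at its own +x axis and at 120 and 240 deg from it; a dark mark on top of the lip stands over each lug
- lamp_mouth (a point): centre of the mouth of the fixed aluminium lamp, on its axis in the plane of the rim, 167 mm above the bench; z up. Bore 42.5 mm, chamfered to 45.5 mm at the rim; wall 48 mm outside. The glass rests on a flat seal inside: its top lies 3.5 to 6.5 mm below the rim (seals and the shims under them differ), so the glass stands 1.5 to 4.5 mm proud
- lamp_thread (a point): start of one thread ridge: on top of its upper face, 25 mm from the lamp's axis towards the lamp's own +x, 1 mm below the rim. Three like ridges start there and at 120 and 240 deg from it; each is 2 mm thick, reaches out to 54 mm diameter and runs down clockwise (seen from above) for 180 deg at 18 mm per turn. Right-hand: clockwise tightens
- lamp: the lamp, origin on its axis 80 mm below the rim, axes as lamp_mouth. A lug of the bezel rests on a ridge, slides down it clockwise, passes under the next ridge's start (1.5 mm of play) and is drawn down by it. The lip meets the glass when a lug is 45 deg (high seal) to 105 deg (low seal) past that start. A 60 mm flange lies 14.5 to 23 mm below the rim
- lamp_seal (a point): centre of the highest seal's top, a fixed point on the lamp's axis 3.5 mm below the rim (it does not show the real seal). Seals yield at 40 N/mm, so past the first touch clamping grows by about 1.7 N per degree. Finger-tight (10 to 20 N): 10 to 15 N pushed at a wing's tip, 0.3 to 0.5 N m, felt while it turns; it eases when the motion stops, and the thread holds. Loose, it takes 1 to 3 N
- vice: grey bench vice, fixed, holding the lamp; origin on the bench under the lamp's axis; its screw and cross handle (136 mm wide, 70 mm high) reach 170 mm to its -x, its body 130 mm to its +x; the jaws are 100 mm wide along its y and 129 mm high
- hub_ring: loose plain aluminium hub ring, 73 mm across, 57 mm bore, 10 mm high, no inner lip; origin under its centre; leave it alone
- screwdriver: loose screwdriver, 200 mm long, lying along its x, handle (26 mm thick) to -x; origin under its middle; leave it alone
- socket: loose deep socket standing upright, 32 mm thick at the top, 62 mm high; origin under its centre; leave it alone
- wheel_nut: loose wheel nut, 28 mm across, 31 mm high; origin under its centre; leave it alone
- grease_tin: loose closed grey tin, 72 mm across, 55 mm high; origin under its centre; leave it alone
Not all that is in view belongs to the job. Leave any red or yellow look-alike of the glass alone.

How it is judged:
By the outcome, as a careful person would: the job done as asked, in the order asked, and still so for the second after the job is handed in, with the robot touching nothing.
It also fails if it takes over 72 s, if anything falls off the work surface, if the arm or the gripper's body presses on something with over 40 N, if the wrist force passes 120 N, or if a joint passes its speed limit or range.

## Robot

A 7-joint arm with a two-finger parallel gripper is mounted at the origin on the work surface. World frame = base frame: x ahead of the robot, y to its left, z up, the work surface at z = 0. Lengths are in m, angles in rad, forces in N, time in s.
With the tool pointing down it reaches from about 0.4 to 0.875 m from the base axis. Payload 19.3 kg.
Tool frame: the origin (TCP) lies between the finger pads; the fingertips stand 17 mm ahead of it and the grasp point (between the pads) lies 2 mm behind it; x points along the fingers, y is the direction in which the jaws open and shut, and the axes are right-handed (so a half turn about x gives the same grasp; the last joint's range is limited). The gripper opens to 85 mm and grips with 20 to 120 N. Pads are 22 mm wide; open, the fingers measure 114 mm over their backs; the gripper's body (76 mm by 85 mm) begins 54 mm behind the grasp point. The pads swing forward as they close: fully open they stand 13 mm farther back than shut.
Start: joints at [-1.267, 0.521, -0.036, 1.599, 0.021, 1.021, -0.113], TCP at [0.228, 0.582, 0.248] pointing down, gripper open.
Joint ranges: [-2.91, 2.91], [-0.3, 2.13], [-1.5, 1.42], [0.17, 2.43], [-1.26, 4.41], [0.16, 1.93], [-2.52, 2.52]. Speed limits (rad/s): [1.89, 1.89, 2.39, 2.39, 3.01, 3.01, 3.01].

## Interface

Orientations are given as [roll, pitch, yaw] about the fixed x, y, z axes, in that order (R = Rz(yaw) Ry(pitch) Rx(roll)).
In Python, from workcell import bot gives the robot as it stands.
- The arm moves only by the shell command python3 -m creep 'ROWS' [FORCE]. ROWS is JSON, a list of rows, each an object of numbers: "wx", "wy", "wz": the turn, a rotation vector about the tool's x, y, z in degrees; "tx", "ty", "tz": the shift along the tool's x, y, z in m; "claw": the closure, from 0 (fully open) to 1 (shut). A call has 1 to 8 rows; each row is the pose to reach, as a shift and turn from the pose measured when the call began, along the tool's axes at that moment; what a row does not reach only later rows make up. A row lasts 1/10 s, in which the tool goes at most 50 mm and 8.59 degrees, less where a joint would pass 70% of its speed; a pose out of reach is approached as far as the arm can. A call with a gripper value outside its range is refused whole. The fingers move at their own pace and stop on an object; FORCE is the grip in N (left out, the last holds). Time passes only in rows, so rows that repeat a pose let the fingers close. It gives the time, the measured TCP pose, the force and the opening at its end, in the units of the state.
- bot.observe(): the state, without advancing time (a new reading comes with each control period).
- bot.grab_frame(name): name is "scene" or "top"; returns the picture (480x640x3 uint8, blue, green, red); there is no depth.
- bot.get_calibration(name): a dict with "fx", "fy", "cx", "cy" (pixels), "R" (3x3) and "t" (3): a world point X has camera coordinates R X + t. Camera axes: x right, y down, z forward; pixel columns grow to the right and rows downward; lengths in m; the calibration is good to about 2 mm. A picture is of the moment at which its call begins. get_calibration takes no time and is no camera call.
- bot.job_done(): hands the job in, once; it reports no verdict.
The state is a dict: "clock": time; "qpos": joint angles; "qd": joint speeds; "joint_efforts": joint torques, N m; "position": TCP position; "tool_rot": TCP orientation; "force": force on the tool from outside, world axes, zero at the start; "moment": the same for the moment, N m; "grip_width": finger opening in m.
Only numpy, scipy, OpenCV 4.12 (cv2) and the standard library are available. Lean on these libraries where they do the work, as an engineer would, in place of code of your own. Each camera call takes 0.05 s, during which the arm holds its last target.

## Working session

There is one attempt and no reset: what is moved stays moved. The work goes in short steps, Python scripts to look and compute and a shell command to move; the robot and the scene stay as the last step left them, time stands still between calls to the robot, and variables do not carry over. Pictures are saved under pics/ and viewed, and the job is handed in when it is done.

```bash
ls; mkdir -p pics; python3 - <<'E'
from workcell import bot
import cv2
for n in ("scene","top"):
    cv2.imwrite(f"pics/{n}0.png",bot.grab_frame(n))
    c=bot.get_calibration(n);print(n,c)
print(bot.observe())
E
```

```text
pics
scene {'fx': 490.9911707164878, 'fy': 490.9911707164878, 'cx': 323.54534042675067, 'cy': 232.22132812345097, 'R': array([[-0.75186641,  0.65930934,  0.00284647],
       [ 0.45170853,  0.51825685, -0.72620193],
       [-0.48026692, -0.54472106, -0.68747557]]), 't': array([ 0.44511711, -0.20253138,  1.28522088])}
top {'fx': 544.0711526660294, 'fy': 544.0711526660294, 'cx': 324.245624845148, 'cy': 236.79043324677326, 'R': array([[ 4.17999322e-04, -9.99987627e-01,  4.95702233e-03],
       [-9.77397766e-01, -1.45650203e-03, -2.11403607e-01],
       [ 2.11408211e-01, -4.75661599e-03, -9.77386281e-01]]), 't': array([-0.00480162,  0.62362094,  0.99219105])}
{'clock': 0.1, 'qpos': array([-1.26720117,  0.52193229, -0.03634972,  1.59992927,  0.02123234,
        1.02108286, -0.11281289]), 'qd': array([-3.18153562e-04,  8.94620877e-04,  1.86048700e-04,  5.59679517e-05,
        3.39525867e-04, -2.74206326e-04,  1.09232131e-03]), 'joint_efforts': array([ 4.48159451e-03, -9.28491712e+01,  1.98462322e+00, -3.70528936e+01,
        1.82569673e-02,  5.49794873e-03,  1.08121392e-05]), 'position': array([0.22814662, 0.58158333, 0.24780459]), 'tool_rot': array([-1.4851115 ,  1.56983055, -1.85889468]), 'force': array([ 0.31551441, -1.12019481, -0.63204383]), 'moment': array([ 0.01135639,  0.00568966, -0.01153507]), 'grip_width': 0.0853639744407841}
```

View pics/scene0.png

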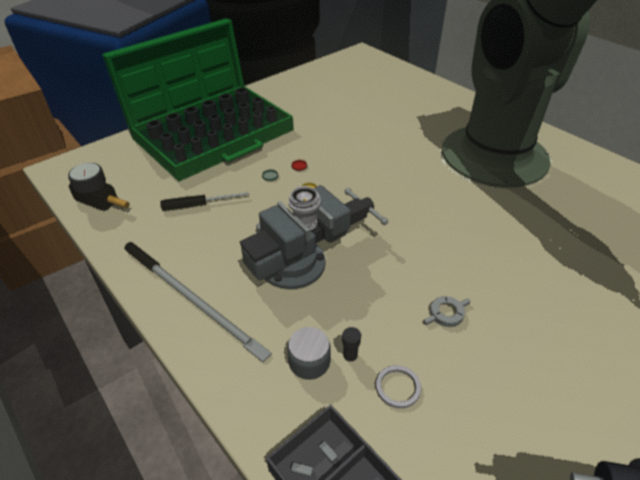

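View pics/top0.png

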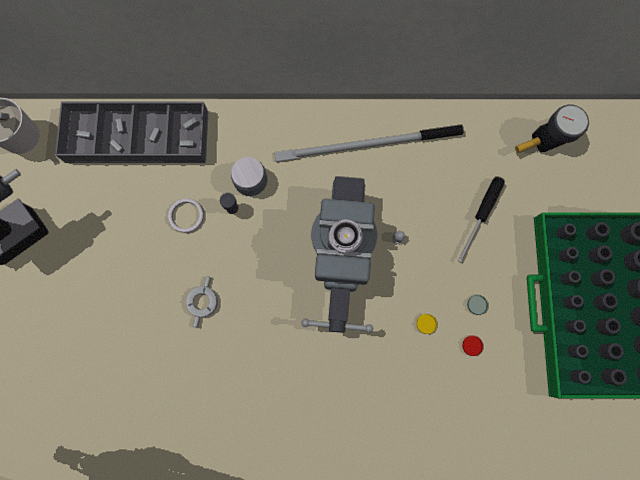

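Glass candidates in the top view are a greenish clear disc (478,305), a yellow one (427,324) and a red one (473,346). The clear greenish one fits. Ring candidates are the winged ring with marks (201,301), which is the bezel, and the plain hub ring (186,216). I'll confirm both with enlarged crops.

```bash
cat > h.py <<'E'
from workcell import bot
import numpy as np, cv2
def ray(n,u,v,z):
    c=bot.get_calibration(n);R=np.array(c['R']);t=np.array(c['t'])
    d=R.T@np.array([(u-c['cx'])/c['fx'],(v-c['cy'])/c['fy'],1]);o=-R.T@t
    return o+d*(z-o[2])/d[2]
def proj(n,X):
    c=bot.get_calibration(n);p=np.array(c['R'])@np.array(X)+c['t']
    return c['cx']+c['fx']*p[0]/p[2],c['cy']+c['fy']*p[1]/p[2]
def crop(img,u,v,w,s):
    u,v=int(u),int(v)
    return cv2.resize(img[v-w:v+w,u-w:u+w],None,fx=s,fy=s,interpolation=cv2.INTER_CUBIC)
E
python3 - <<'E'
from h import *
a=cv2.imread('pics/top0.png');b=cv2.imread('pics/scene0.png')
o=[crop(a,201,301,30,6.5),crop(a,478,305,30,6.5),crop(a,346,236,30,6.5)]
o2=[crop(b,447,311,30,6.5),crop(b,270,175,30,6.5),crop(b,304,200,30,6.5)]
r=np.vstack([np.hstack([x[:260,:260] for x in [cv2.resize(i,(260,260)) for i in q]]) for q in (o,o2)])
cv2.imwrite('pics/crops0.png',r)
print('glass',ray('top',478,305,.008),ray('scene',270,175,.008))
print('bez',ray('top',201,301,.0155),ray('scene',447,311,.0155))
print('lamp',ray('top',346,236,.167),ray('scene',304,196,.167))
E
```

```text
glass [ 0.49685065 -0.31284577  0.008     ] [ 0.49974134 -0.30469445  0.008     ]
bez [0.50363908 0.24067244 0.0155    ] [0.50865231 0.24656047 0.0155    ]
lamp [ 0.60340595 -0.04197649  0.167     ] [ 0.60994099 -0.03439153  0.167     ]
```

View pics/crops0.png

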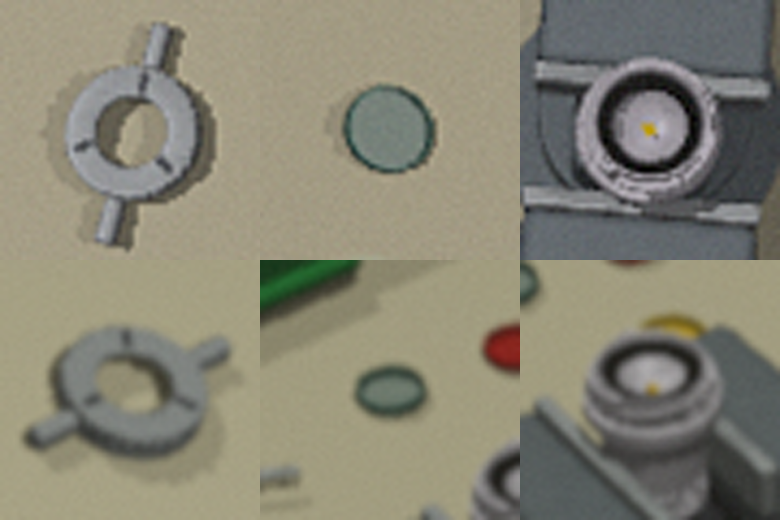

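Confirmed: the clear disc with the green edge is the glass, and the winged ring with three marks is the bezel. The two cameras disagree by several mm, so I'll refine with fitted outlines.

```bash
python3 - <<'E'
from h import *
from scipy.optimize import least_squares
def fit(n,img,bg,box,pts_z_r,th):
    # mask centroid
    u0,v0,u1,v1=box
    sub=img[v0:v1,u0:u1].astype(float)
    return sub
for n in('top','scene'):
    a=cv2.imread(f'pics/{n}0.png')
    lab=cv2.cvtColor(a,cv2.COLOR_BGR2LAB).astype(float)
    for name,(u,v),w,z in(('glass',(478,305) if n=='top' else (270,175),14,.004),('bez',(201,301) if n=='top' else (447,311),28,.0078)):
        s=lab[v-w:v+w,u-w:u+w]
        # board is yellowish: b high
        m=(s[...,2]<136).astype(np.uint8) 
        nlab,L,st,ce=cv2.connectedComponentsWithStats(m)
        i=1+np.argmax(st[1:,4])
        print(n,name,st[i],ce[i]+[u-w,v-w],ray(n,*(ce[i]+[u-w,v-w]),z))
    big=[]
    for (X,z) in (((478,305) if n=='top' else (270,175),.0),((201,301) if n=='top' else (447,311),0),((346,236) if n=='top' else (304,200),0)):
        big.append(cv2.resize(crop(a,*X,26,8),(400,400)))
    cv2.imwrite(f'pics/big_{n}.png',np.hstack(big[1:]))
E
```

```text
top glass [  3   4  21  20 326] [477.31288344 304.44785276] [ 0.49831165 -0.31267383  0.004     ]
top bez [ 13   3  33  52 757] [201.71598415 301.64332893] [0.50309122 0.24087826 0.0078    ]
scene glass [  7   9  15  11 127] [269.79527559 174.88976378] [ 0.4968614  -0.30987912  0.004     ]
scene bez [  5  13  46  31 761] [446.76346912 311.4848883 ] [0.5041455  0.24414018 0.0078    ]
```

View pics/big_top.png

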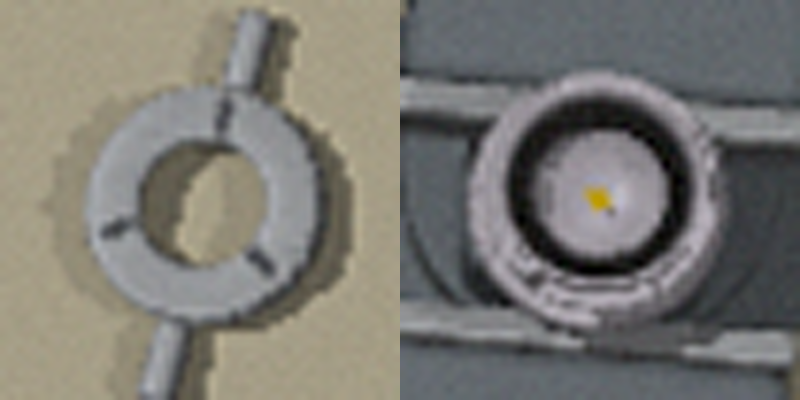

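View pics/big_scene.png

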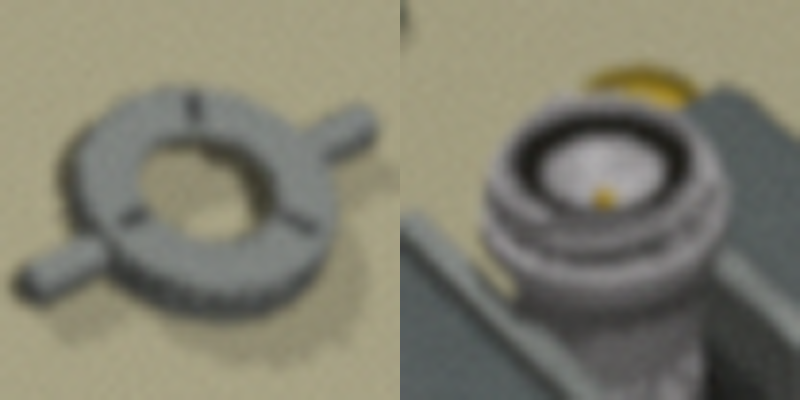

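```bash
cat >> h.py <<'E'
from scipy.ndimage import map_coordinates, gaussian_filter
from scipy.optimize import minimize
def circ_score(n,img,x,y,circles,N=180):
    """sum over circles (z,r,sign,a0,a1): mean signed outward gradient"""
    g=img; s=0
    for z,r,sg in circles:
        a=np.linspace(0,2*np.pi,N,endpoint=False)
        def smp(rr):
            P=np.array([proj(n,(x+rr*np.cos(t),y+rr*np.sin(t),z)) for t in a])
            return map_coordinates(g,[P[:,1],P[:,0]],order=1)
        d=smp(r+.0015)-smp(r-.0015)
        s+=np.mean(np.clip(sg*d,-10,60)) if sg else np.mean(np.minimum(abs(d),40))
    return s
def fitc(n,img,x,y,circles,rad=.008):
    g=gaussian_filter(cv2.cvtColor(img,cv2.COLOR_BGR2GRAY).astype(float),.5)
    best=(-1,)
    for st,rr in((.001,rad),(.00025,.001)):
        x0,y0=(x,y) if best[0]<0 else best[1:]
        for dx in np.arange(-rr,rr+1e-9,st):
            for dy in np.arange(-rr,rr+1e-9,st):
                s=circ_score(n,g,x0+dx,y0+dy,circles,72)
                if s>best[0]: best=(s,x0+dx,y0+dy)
    return best
E
time python3 - <<'E'
from h import *
for n in('top','scene'):
    a=cv2.imread(f'pics/{n}0.png')
    print(n,'lamp bore',fitc(n,a,.605,-.039,[(.1665,.0215,1)]))
    print(n,'bezel open',fitc(n,a,.5035,.242,[(.0155,.016,0),(.0155,.030,0)]))
    print(n,'glass',fitc(n,a,.4975,-.311,[(.008,.020,1)]))
E
```

```text
Traceback (most recent call last):
  File "h.py", line 33, in fitc
    s=circ_score(n,g,x0+dx,y0+dy,circles,72)
  File "h.py", line 23, in circ_score
    d=smp(r+.0015)-smp(r-.0015)
                   ~~~^^^^^^^^^
  File "h.py", line 21, in smp
    P=np.array([proj(n,(x+rr*np.cos(t),y+rr*np.sin(t),z)) for t in a])
                ~~~~^^^^^^^^^^^^^^^^^^^^^^^^^^^^^^^^^^^^^
  File "h.py", line 8, in proj
    c=bot.get_calibration(n);p=np.array(c['R'])@np.array(X)+c['t']
ValueError: time passes only in moves, steps and waits

real	0m12.036s
user	0m3.538s
sys	0m1.786s
```

```bash
python3 - <<'E'
s=open('h.py').read()
s=s.replace("bot.get_calibration(n)","cal(n)").replace("def ray","""from functools import lru_cache
@lru_cache
def cal(n): return bot.get_calibration(n)
def ray""",1)
s=s.replace("P=np.array([proj(n,(x+rr*np.cos(t),y+rr*np.sin(t),z)) for t in a])","""X=np.stack([x+rr*np.cos(a),y+rr*np.sin(a),z+0*a])
            c=cal(n);p=np.array(c['R'])@X+np.array(c['t'])[:,None]
            P=np.stack([c['cx']+c['fx']*p[0]/p[2],c['cy']+c['fy']*p[1]/p[2]],1)""")
open('h.py','w').write(s)
E
time python3 - <<'E'
from h import *
for n in('top','scene'):
    a=cv2.imread(f'pics/{n}0.png')
    print(n,'lamp bore',fitc(n,a,.605,-.039,[(.1665,.0215,1)]))
    print(n,'bezel open',fitc(n,a,.5035,.242,[(.0155,.016,0),(.0155,.030,0)]))
    print(n,'glass',fitc(n,a,.4975,-.311,[(.008,.020,1)]))
E
```

```text
top lamp bore (np.float64(60.0), np.float64(0.607), np.float64(-0.041))
top bezel open (np.float64(48.4593162547055), np.float64(0.504), np.float64(0.2415))
top glass (np.float64(32.55869580402012), np.float64(0.49774999999999997), np.float64(-0.31124999999999997))
scene lamp bore (np.float64(34.07756514156089), np.float64(0.608), np.float64(-0.03725))
scene bezel open (np.float64(35.37307591598818), np.float64(0.5035), np.float64(0.24375))
scene glass (np.float64(20.86968319529815), np.float64(0.4995), np.float64(-0.3065))
real	0m2.392s
user	0m2.613s
sys	0m0.156s
```

```bash
cat >> h.py <<'E'
from scipy.spatial.transform import Rotation as Ro
def goto(x,y,z,jaw):
    """world TCP target, jaw axis azimuth deg (mod 180); prints rows values"""
    s=bot.observe();R=Ro.from_euler('xyz',s['tool_rot']).as_matrix();p=s['position']
    d=R.T@(np.array([x,y,z])-p)
    best=None
    for k in(0,180):
        a=np.radians(jaw+k);ty=np.array([np.cos(a),np.sin(a),0]);tx=np.array([0,0,-1.]);tz=np.cross(tx,ty)
        w=np.degrees(Ro.from_matrix(R.T@np.stack([tx,ty,tz],1)).as_rotvec())
        print('jaw',jaw+k,'w',w.round(1))
    print('t',d.round(4),'now',p.round(4),'jaw az',np.degrees(np.arctan2(R[1,1],R[0,1])).round(2),'xaxis',R[:,0].round(4),'q7',s['qpos'][6].round(3),'clk',round(s['clock'],2),'wid',s['grip_width'].round(4),'F',s['force'].round(1),'M',s['moment'].round(2))
E
python3 - <<'E'
from h import *
goto(.45,.25,.22,90)
def f2(n,a,x,y,z,r,lo,hi): pass
a=cv2.imread('pics/top0.png')
import h
# lamp with finer radii / no clip
g=gaussian_filter(cv2.cvtColor(a,cv2.COLOR_BGR2GRAY).astype(float),.7)
for z,r in((.1655,.02125),(.167,.02275),(.1665,.0215)):
    best=max((sum(map_coordinates(g,[[q[1]],[q[0]]],order=1)[0]*sg for rr,sg in((r+.002,1),(r-.002,-1)) for q in [proj('top',(x+rr*np.cos(t),y+rr*np.sin(t),z)) for t in np.linspace(0,6.28,36)]),x,y) for x in np.arange(.600,.6121,.001) for y in np.arange(-.046,-.0339,.001))
    print(z,r,best)
# colours of mark; bezel angle
for n,uvs in(('top',[((220,110)),((117,228)),((262,262))]),):
    for u,v in uvs: 
        U=175+(u+.5)/400*52-.5;V=275+(v+.5)/400*52-.5
        P=ray('top',U,V,.0155);print(P,np.degrees(np.arctan2(P[1]-.2415,P[0]-.504)))
E
```

```text
jaw 90 w [-21.4  -0.    0.1]
jaw 270 w [1.586e+02 1.000e-01 0.000e+00]Traceback (most recent call last):
  File "<stdin>", line 2, in <module>
  File "h.py", line 51, in goto
    print('t',d.round(4),'now',p.round(4),'jaw az',np.degrees(np.arctan2(R[1,1],R[0,1])).round(2),'xaxis',R[:,0].round(4),'q7',s['qpos'][6].round(3),'clk',round(s['clock'],2),'wid',s['grip_width'].round(4),'F',s['force'].round(1),'M',s['moment'].round(2))
                                                                                                                                                                                     ^^^^^^^^^^^^^^^^^^^^^
AttributeError: 'float' object has no attribute 'round'
```

```bash
sed -i "s/s\['grip_width'\].round(4)/round(float(s['grip_width']),4)/" h.py
python3 - <<'E'
from h import *
goto(.45,.25,.22,90)
a=cv2.imread('pics/top0.png')
g=gaussian_filter(cv2.cvtColor(a,cv2.COLOR_BGR2GRAY).astype(float),.7)
T=np.linspace(0,6.28,36)
for z,r in((.1655,.02125),(.167,.02275),(.1665,.0215)):
    def sc(x,y):
        s=0
        for rr,sg in((r+.002,1),(r-.002,-1)):
            q=np.array([proj('top',(x+rr*np.cos(t),y+rr*np.sin(t),z)) for t in T]);s+=sg*map_coordinates(g,[q[:,1],q[:,0]],order=1).mean()
        return s
    print(z,r,max((sc(x,y),x,y) for x in np.arange(.600,.6121,.0005) for y in np.arange(-.046,-.0339,.0005)))
for u,v in [(220,110),(117,228),(262,262)]: 
        U=175+(u+.5)/400*52-.5;V=275+(v+.5)/400*52-.5
        P=ray('top',U,V,.0155);print(P,np.degrees(np.arctan2(P[1]-.2415,P[0]-.504)))
E
```

```text
jaw 90 w [-21.4  -0.    0.1]
jaw 270 w [1.586e+02 1.000e-01 0.000e+00]
t [ 0.0281 -0.2277  0.3276] now [0.2281 0.5816 0.2478] jaw az 68.58 xaxis [-3.e-04 -9.e-04 -1.e+00] q7 -0.113 clk 0.1 wid 0.0854 F [ 0.3 -1.1 -0.6] M [ 0.01  0.01 -0.01]
0.1655 0.02125 (np.float64(88.78131132881344), np.float64(0.6074999999999992), np.float64(-0.040999999999999995))
0.167 0.02275 (np.float64(75.72057532766989), np.float64(0.6069999999999992), np.float64(-0.040999999999999995))
0.1665 0.0215 (np.float64(89.63624880148835), np.float64(0.6074999999999992), np.float64(-0.040999999999999995))
[0.5278408  0.23751746 0.0155    ] -9.483530455452064
[0.49726693 0.26264218 0.0155    ] 107.66493253374125
[0.48856315 0.22483553 0.0155    ] -132.80996117279508
```

```bash
python3 - <<'E'
from h import *
a=cv2.imread('pics/top0.png');b=cv2.imread('pics/scene0.png')
o=[cv2.resize(crop(a,346,235,20,10),(400,400)),cv2.resize(crop(b,304,203,20,10),(400,400))]
r=np.hstack(o);r=cv2.createCLAHE(2,(4,4)).apply(cv2.cvtColor(r,cv2.COLOR_BGR2GRAY))
cv2.imwrite('pics/lamp0.png',r)
E
```

```text
(no output)
```

View pics/lamp0.png

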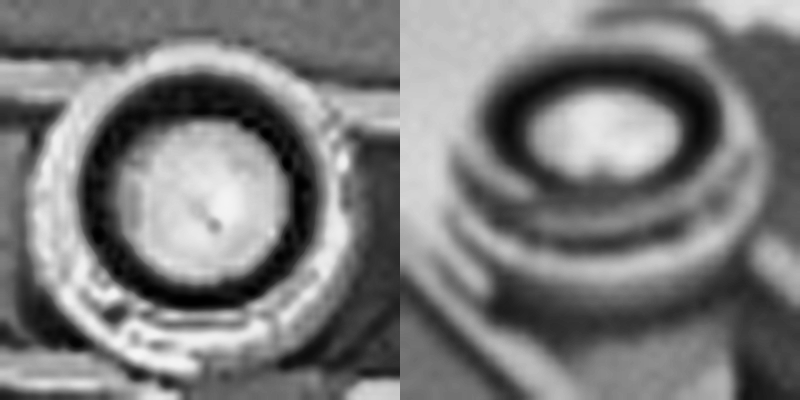

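```bash
python3 - <<'E'
from h import *
cs=(.608,-.03725);ct=(.6075,-.041)
for u,v in((530,192),(745,150)):
    P=ray('scene',284+(u-400)/10-.5,183+v/10-.5,.166);print(P,np.degrees(np.arctan2(P[1]-cs[1],P[0]-cs[0])),np.hypot(P[1]-cs[1],P[0]-cs[0]))
for u,v in((115,310),(345,150)):
    P=ray('top',326+u/10-.5,215+v/10-.5,.166);print(P,np.degrees(np.arctan2(P[1]-ct[1],P[0]-ct[0])),np.hypot(P[1]-ct[1],P[0]-ct[0]))
a=cv2.imread('pics/top0.png');b=cv2.imread('pics/scene0.png')
tiles=[]
for psi in (10,25,40,55,70,85,100,115):
  row=[]
  for n,im,u0,v0,c in(('scene',b,284,183,cs),):
    t=cv2.resize(im[v0:v0+40,u0:u0+40],(200,200),interpolation=cv2.INTER_CUBIC)
    for k in range(3):
      for dz,col in((0,(0,0,255)),(-.002,(255,0,0))):
        pts=[]
        for d in range(0,181,3):
            an=np.radians(psi+120*k-d)
            nrm=np.array([np.cos(an),np.sin(an)])
            C=np.array(cal('scene')['R']).T@-np.array(cal('scene')['t'])
            if (C[:2]-np.array(c))@nrm<.1 : 
                continue
            q=proj(n,(c[0]+.027*nrm[0],c[1]+.027*nrm[1],.166+dz-d*.018/360))
            pts.append([(q[0]+.5-u0)*5,(q[1]+.5-v0)*5])
        if len(pts)>1: cv2.polylines(t,[np.int32(pts)],False,col,1)
    cv2.putText(t,str(psi),(5,15),0,.5,(0,255,0),1)
  tiles.append(t)
cv2.imwrite('pics/psi.png',np.vstack([np.hstack(tiles[:4]),np.hstack(tiles[4:])]))
E
```

```text
[ 0.62972624 -0.03173079  0.166     ] 14.253589196083404 0.022416316978687473
[ 0.59268926 -0.01527689  0.166     ] 124.86856146309559 0.026781268895316082
[ 0.58655041 -0.02609968  0.166     ] 144.57780865351828 0.025708071773752245
[ 0.61540344 -0.06683398  0.166     ] -72.9894534938151 0.027015905333737177
```

View pics/psi.png

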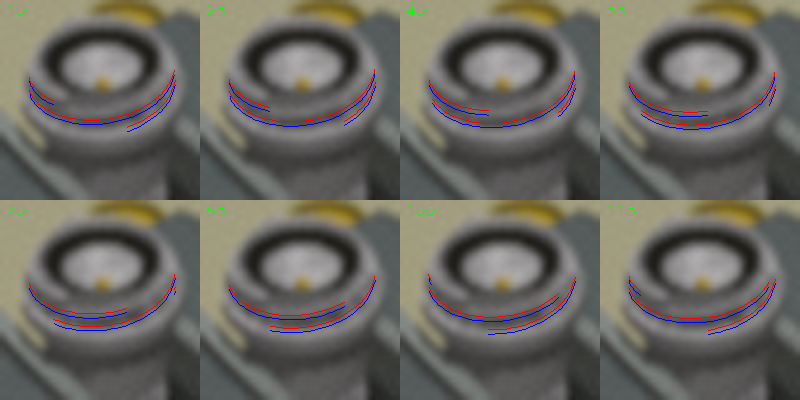

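Lamp yaw is about 20°: a thread start shows in scene (297,202) and another in top near (337,246), which agree with each other. Moving to the glass now.

```bash
python3 -m creep '[{"tx":0.0,"ty":-0.228,"tz":0.328,"claw":0.35},{"tx":0.0,"ty":-0.228,"tz":0.328,"claw":0.35},{"tx":0.0,"ty":-0.228,"tz":0.328,"claw":0.35},{"tx":0.0,"ty":-0.228,"tz":0.328,"claw":0.35},{"tx":0.0,"ty":-0.228,"tz":0.328,"claw":0.35},{"tx":0.0,"ty":-0.228,"tz":0.328,"claw":0.35},{"tx":0.0,"ty":-0.228,"tz":0.328,"claw":0.35},{"tx":0.0,"ty":-0.228,"tz":0.328,"claw":0.35}]' 20
python3 -c "
from h import *
goto(.4977,-.311,.10,68.6)"
```

```text
jaw 68.6 w [-0.   0.   0.1]
jaw 248.6 w [ 1.8e+02  1.0e-01 -0.0e+00]
t [ 0.1486 -0.7324  0.5768] now [0.2281 0.5816 0.2478] jaw az 68.58 xaxis [-3.e-04 -9.e-04 -1.e+00] q7 -0.113 clk 0.1 wid 0.0854 F [ 0.3 -1.1 -0.6] M [ 0.01  0.01 -0.01]$[0]: bad value
```

```bash
python3 -m creep '[{"wx":0,"wy":0,"wz":0,"tx":0,"ty":-0.04,"tz":0.03,"claw":0.35}]' 20; python3 -m creep --help | head -30
```

```text
clock: 0.2
position: [0.2388, 0.5367, 0.2467]
tool_rot: [-2.858, 1.569, 3.057]
force: [1.0, -1.2, -0.4]
grip_width: 0.0731invalid input: not JSON, or not a number
```

```bash
python3 -m creep '[{"tx":0,"ty":-0.04,"tz":0.03,"claw":0.35},{"tx":0,"ty":-0.08,"tz":0.06,"claw":0.35},{"tx":0,"ty":-0.12,"tz":0.09,"claw":0.35},{"tx":0,"ty":-0.16,"tz":0.12,"claw":0.35},{"tx":0,"ty":-0.19,"tz":0.16,"claw":0.35},{"tx":0,"ty":-0.19,"tz":0.2,"claw":0.35},{"tx":0,"ty":-0.19,"tz":0.25,"claw":0.35},{"tx":0,"ty":-0.19,"tz":0.3,"claw":0.35}]'
python3 -c "
from h import *
goto(.4977,-.311,.10,68.6)"
```

```text
jaw 68.6 w [ 0.3 -0.1  0. ]
jaw 248.6 w [-179.7   -0.    -0.2]
t [ 0.1461 -0.6974  0.5472] now [0.2388 0.5367 0.2467] jaw az 68.88 xaxis [-1.9e-03  2.0e-04 -1.0e+00] q7 -0.067 clk 0.2 wid 0.0731 F [ 1.  -1.2 -0.4] M [-0.07 -0.08  0.04]$[0]: bad value
```

```bash
python3 -m creep '[{"wx":0,"wy":0,"wz":0,"tx":0,"ty":-0.19,"tz":0.3,"claw":0.35},{"wx":0,"wy":0,"wz":0,"tx":0,"ty":-0.19,"tz":0.3,"claw":0.35},{"wx":0,"wy":0,"wz":0,"tx":0,"ty":-0.19,"tz":0.3,"claw":0.35},{"wx":0,"wy":0,"wz":0,"tx":0,"ty":-0.19,"tz":0.3,"claw":0.35},{"wx":0,"wy":0,"wz":0,"tx":0,"ty":-0.19,"tz":0.3,"claw":0.35},{"wx":0,"wy":0,"wz":0,"tx":0,"ty":-0.19,"tz":0.3,"claw":0.35},{"wx":0,"wy":0,"wz":0,"tx":0,"ty":-0.19,"tz":0.3,"claw":0.35},{"wx":0,"wy":0,"wz":0,"tx":0,"ty":-0.19,"tz":0.3,"claw":0.35}]'
python3 -c "
from h import *
goto(.4977,-.311,.10,68.6)"
```

```text
clock: 1.0
position: [0.4535, 0.2455, 0.2462]
tool_rot: [-1.639, 1.569, -2.015]
force: [-0.1, 1.5, -0.9]
grip_width: 0.0555
jaw 68.6 w [-0.2 -0.   0.1]
jaw 248.6 w [179.8   0.2   0. ]
t [ 0.1472 -0.5008  0.2459] now [0.4535 0.2455 0.2462] jaw az 68.41 xaxis [-9.0e-04 -1.9e-03 -1.0e+00] q7 0.608 clk 1.0 wid 0.0555 F [-0.1  1.5 -0.9] M [ 0.11  0.07 -0.01]
```

```bash
python3 -m creep '[{"wx":0,"wy":0,"wz":0,"tx":0.02,"ty":-0.5,"tz":0.246,"claw":0.35},{"wx":0,"wy":0,"wz":0,"tx":0.02,"ty":-0.5,"tz":0.246,"claw":0.35},{"wx":0,"wy":0,"wz":0,"tx":0.02,"ty":-0.5,"tz":0.246,"claw":0.35},{"wx":0,"wy":0,"wz":0,"tx":0.02,"ty":-0.5,"tz":0.246,"claw":0.35},{"wx":0,"wy":0,"wz":0,"tx":0.02,"ty":-0.5,"tz":0.246,"claw":0.35},{"wx":0,"wy":0,"wz":0,"tx":0.02,"ty":-0.5,"tz":0.246,"claw":0.35},{"wx":0,"wy":0,"wz":0,"tx":0.02,"ty":-0.5,"tz":0.246,"claw":0.35},{"wx":0,"wy":0,"wz":0,"tx":0.02,"ty":-0.5,"tz":0.246,"claw":0.35}]'
python3 -c "
from h import *
goto(.4977,-.311,.05,68.6)"
```

```text
clock: 1.8
position: [0.4841, -0.1488, 0.2327]
tool_rot: [-1.604, 1.569, -1.981]
force: [1.4, 0.4, 1.0]
grip_width: 0.0554
jaw 68.6 w [-0.2 -0.   0.1]
jaw 248.6 w [179.8   0.2   0. ]
t [ 0.183  -0.1454  0.0723] now [ 0.4841 -0.1488  0.2327] jaw az 68.43 xaxis [-8.0e-04 -1.8e-03 -1.0e+00] q7 1.469 clk 1.8 wid 0.0554 F [1.4 0.4 1. ] M [ 0.07 -0.07  0.08]
```

```bash
python3 -m creep '[{"wx":0,"wy":0,"wz":0,"tx":0.08,"ty":-0.145,"tz":0.072,"claw":0.35},{"wx":0,"wy":0,"wz":0,"tx":0.1,"ty":-0.145,"tz":0.072,"claw":0.35},{"wx":0,"wy":0,"wz":0,"tx":0.12,"ty":-0.145,"tz":0.072,"claw":0.35},{"wx":0,"wy":0,"wz":0,"tx":0.183,"ty":-0.145,"tz":0.072,"claw":0.35},{"wx":0,"wy":0,"wz":0,"tx":0.183,"ty":-0.145,"tz":0.072,"claw":0.35},{"wx":0,"wy":0,"wz":0,"tx":0.183,"ty":-0.145,"tz":0.072,"claw":0.35},{"wx":0,"wy":0,"wz":0,"tx":0.183,"ty":-0.145,"tz":0.072,"claw":0.35}]'
python3 - <<'E'
from h import *
for n in("scene","top"): cv2.imwrite(f"pics/{n}1.png",bot.grab_frame(n))
goto(.4977,-.311,.021,68.6)
a=cv2.imread('pics/scene1.png');b=cv2.imread('pics/top1.png')
cv2.imwrite('pics/c1.png',np.hstack([cv2.resize(crop(a,272,170,40,5),(400,400)),cv2.resize(crop(b,478,300,40,5),(400,400))]))
E
```

```text
clock: 2.5
position: [0.4967, -0.3103, 0.049]
tool_rot: [-2.569, 1.567, -2.946]
force: [-0.2, 0.2, 1.0]
grip_width: 0.0556
jaw 68.6 w [-0.1  0.1  0.1]
jaw 248.6 w [ 1.799e+02  2.000e-01 -1.000e-01]
t [ 0.0306 -0.0011 -0.0004] now [ 0.4984 -0.31    0.0516] jaw az 68.46 xaxis [ 8.0e-04 -2.2e-03 -1.0e+00] q7 1.814 clk 2.6 wid 0.0556 F [-1.  -0.6 -0.3] M [-0.02  0.03  0.02]
```

View pics/c1.png

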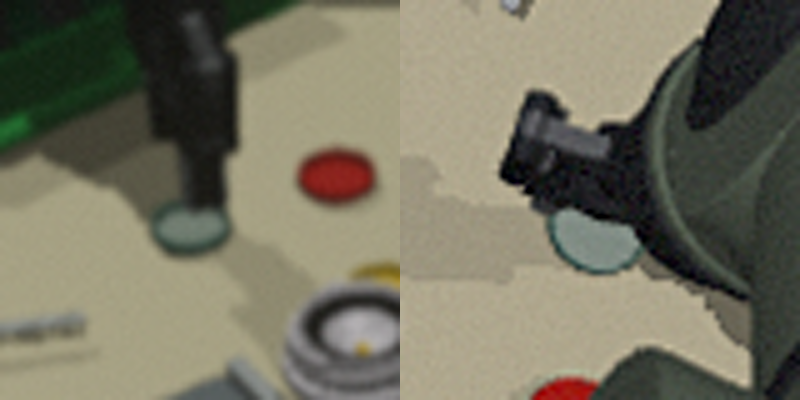

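```bash
python3 -m creep '[{"wx":0,"wy":0.1,"wz":0.1,"tx":0.02,"ty":-0.001,"tz":-0.0005,"claw":0.35},{"wx":0,"wy":0.1,"wz":0.1,"tx":0.032,"ty":-0.001,"tz":-0.0005,"claw":0.35},{"wx":0,"wy":0.1,"wz":0.1,"tx":0.032,"ty":-0.001,"tz":-0.0005,"claw":0.35},{"wx":0,"wy":0.1,"wz":0.1,"tx":0.032,"ty":-0.001,"tz":-0.0005,"claw":0.6},{"wx":0,"wy":0.1,"wz":0.1,"tx":0.032,"ty":-0.001,"tz":-0.0005,"claw":0.6},{"wx":0,"wy":0.1,"wz":0.1,"tx":0.032,"ty":-0.001,"tz":-0.0005,"claw":0.6},{"wx":0,"wy":0.1,"wz":0.1,"tx":0.032,"ty":-0.001,"tz":-0.0005,"claw":0.6}]' 20
python3 -c "
from h import *
goto(.4977,-.311,.021,-21.4)"
```

```text
clock: 3.3
position: [0.4982, -0.3107, 0.0208]
tool_rot: [0.193, 1.57, -0.183]
force: [-1.0, 2.7, 5.6]
grip_width: 0.0379
jaw -21.4 w [89.9  0.  -0. ]
jaw 158.6 w [-90.1   0.    0. ]
t [-0.0002 -0.0004 -0.0003] now [ 0.4982 -0.3107  0.0208] jaw az 68.48 xaxis [ 9.e-04 -2.e-04 -1.e+00] q7 1.824 clk 3.3 wid 0.0379 F [-1.   2.7  5.6] M [0.46 0.24 0.03]
```

```bash
python3 - <<'E'
from h import *
for n in("scene","top"): cv2.imwrite(f"pics/{n}2.png",bot.grab_frame(n))
goto(.4977,-.311,.021,68.6)
a=cv2.imread('pics/scene2.png');b=cv2.imread('pics/top2.png')
cv2.imwrite('pics/c2.png',np.hstack([cv2.resize(crop(a,270,175,25,8),(400,400)),cv2.resize(crop(b,478,300,40,5),(400,400))]))
E
```

```text
jaw 68.6 w [-0.1  0.  -0. ]
jaw 248.6 w [ 1.799e+02 -0.000e+00 -1.000e-01]
t [-0.0002 -0.0004 -0.0003] now [ 0.4981 -0.3107  0.0208] jaw az 68.47 xaxis [ 9.e-04 -2.e-04 -1.e+00] q7 1.824 clk 3.4 wid 0.0382 F [-0.8  2.2  6.8] M [0.49 0.22 0.03]
```

View pics/c2.png

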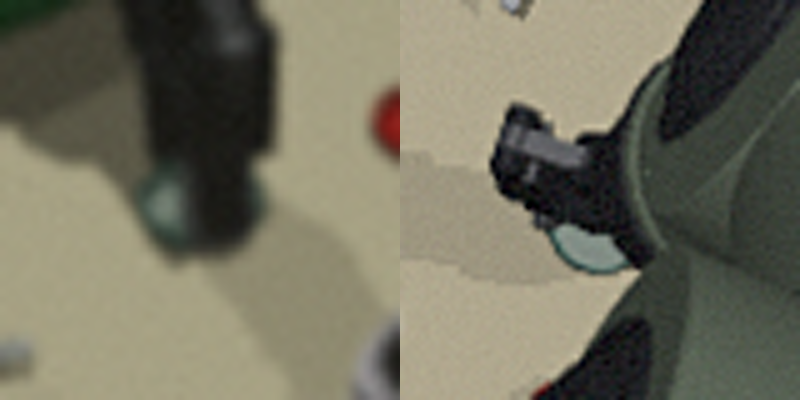

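```bash
python3 -m creep '[{"wx":0,"wy":0,"wz":0,"tx":-0.003,"ty":0,"tz":0,"claw":0.4},{"wx":0,"wy":0,"wz":0,"tx":-0.003,"ty":0,"tz":0,"claw":0.4},{"wx":0,"wy":0,"wz":0,"tx":-0.003,"ty":0,"tz":0,"claw":0.45},{"wx":0,"wy":0,"wz":0,"tx":0.001,"ty":0,"tz":0,"claw":0.45},{"wx":0,"wy":0,"wz":0,"tx":0.004,"ty":0,"tz":0,"claw":0.45},{"wx":0,"wy":0,"wz":0,"tx":0.004,"ty":0,"tz":0,"claw":0.45}]' 20
python3 -c "
from h import *
goto(.4977,-.311,.015,68.6)"
```

```text
clock: 4.0
position: [0.4978, -0.3106, 0.0161]
tool_rot: [1.98, 1.571, 1.605]
force: [-0.4, 0.3, -0.1]
grip_width: 0.0472
jaw 68.6 w [-0.1 -0.  -0. ]
jaw 248.6 w [179.9  -0.    0. ]
t [ 0.0011 -0.0005  0.0001] now [ 0.4978 -0.3106  0.0161] jaw az 68.48 xaxis [-0.e+00  3.e-04 -1.e+00] q7 1.825 clk 4.0 wid 0.0472 F [-0.4  0.3 -0.1] M [ 0.04 -0.02  0.02]
```

```bash
python3 -m creep '[{"wx":0,"wy":0,"wz":0,"tx":0,"ty":0,"tz":0,"claw":0.55},{"wx":0,"wy":0,"wz":0,"tx":0,"ty":0,"tz":0,"claw":0.6},{"wx":0,"wy":0,"wz":0,"tx":0,"ty":0,"tz":0,"claw":0.6}]' 20
python3 -c "
from h import *
goto(.4977,-.311,.015,68.6)"
```

```text
clock: 4.3
position: [0.4978, -0.3106, 0.0163]
tool_rot: [1.769, 1.571, 1.393]
force: [-1.6, 0.6, 4.8]
grip_width: 0.0386
jaw 68.6 w [-0.1 -0.  -0. ]
jaw 248.6 w [179.9  -0.    0. ]
t [ 0.0013 -0.0004  0.    ] now [ 0.4978 -0.3106  0.0163] jaw az 68.47 xaxis [ 0.e+00  3.e-04 -1.e+00] q7 1.825 clk 4.3 wid 0.0386 F [-1.6  0.6  4.8] M [ 0.19  0.19 -0.01]
```

```bash
python3 -m creep '[{"wx":0,"wy":0,"wz":0,"tx":-0.002,"ty":0,"tz":0,"claw":0.4},{"wx":0,"wy":0,"wz":0,"tx":-0.003,"ty":0,"tz":0,"claw":0.4},{"wx":16,"wy":0,"wz":0,"tx":-0.003,"ty":0,"tz":0,"claw":0.4},{"wx":24,"wy":0,"wz":0,"tx":-0.003,"ty":0,"tz":0,"claw":0.4},{"wx":32,"wy":0,"wz":0,"tx":-0.003,"ty":0,"tz":0,"claw":0.4},{"wx":40,"wy":0,"wz":0,"tx":-0.003,"ty":0,"tz":0,"claw":0.4},{"wx":48,"wy":0,"wz":0,"tx":-0.003,"ty":0,"tz":0,"claw":0.4},{"wx":56,"wy":0,"wz":0,"tx":-0.003,"ty":0,"tz":0,"claw":0.4}]' 20
python3 -c "
from h import *
goto(.4978,-.3106,.019,-21.4)"
```

```text
clock: 5.1
position: [0.4979, -0.3105, 0.0194]
tool_rot: [2.084, 1.57, 0.802]
force: [0.2, 0.1, -0.7]
grip_width: 0.0514
jaw -21.4 w [38. -0. -0.]
jaw 158.6 w [-142.    0.   -0.]
t [ 0.0004 -0.0001  0.    ] now [ 0.4979 -0.3105  0.0194] jaw az 16.55 xaxis [ 3.e-04  3.e-04 -1.e+00] q7 1.195 clk 5.1 wid 0.0514 F [ 0.2  0.1 -0.7] M [ 0.04 -0.03 -0.04]
```

```bash
python3 -m creep '[{"wx":38,"wy":0,"wz":0,"tx":0,"ty":0,"tz":0,"claw":0.4},{"wx":38,"wy":0,"wz":0,"tx":0,"ty":0,"tz":0,"claw":0.4},{"wx":38,"wy":0,"wz":0,"tx":0,"ty":0,"tz":0,"claw":0.4},{"wx":38,"wy":0,"wz":0,"tx":0,"ty":0,"tz":0,"claw":0.4},{"wx":38,"wy":0,"wz":0,"tx":0,"ty":0,"tz":0,"claw":0.45},{"wx":38,"wy":0,"wz":0,"tx":0,"ty":0,"tz":0,"claw":0.6},{"wx":38,"wy":0,"wz":0,"tx":0,"ty":0,"tz":0,"claw":0.6},{"wx":38,"wy":0,"wz":0,"tx":0,"ty":0,"tz":0,"claw":0.6}]' 20
python3 -c "
from h import *
goto(.6075,-.0405,.22,-21.4)"
```

```text
clock: 5.9
position: [0.498, -0.3104, 0.0195]
tool_rot: [2.764, 1.57, 0.821]
force: [0.2, 1.7, 2.5]
grip_width: 0.0386
jaw -21.4 w [ 0.1 -0.  -0. ]
jaw 158.6 w [-1.799e+02  0.000e+00 -1.000e-01]
t [-0.2003  0.0038 -0.2914] now [ 0.498  -0.3104  0.0195] jaw az -21.34 xaxis [ 5.e-04  6.e-04 -1.e+00] q7 0.717 clk 5.9 wid 0.0386 F [0.2 1.7 2.5] M [ 0.38 -0.11 -0.03]
```

```bash
python3 -m creep '[{"wx":0,"wy":0,"wz":0,"tx":-0.03,"ty":0,"tz":0,"claw":0.65},{"wx":0,"wy":0,"wz":0,"tx":-0.08,"ty":0,"tz":0,"claw":0.65},{"wx":0,"wy":0,"wz":0,"tx":-0.13,"ty":0,"tz":0,"claw":0.65},{"wx":0,"wy":0,"wz":0,"tx":-0.17,"ty":0,"tz":-0.03,"claw":0.65},{"wx":0,"wy":0,"wz":0,"tx":-0.2,"ty":0,"tz":-0.07,"claw":0.65},{"wx":0,"wy":0,"wz":0,"tx":-0.2,"ty":0.002,"tz":-0.12,"claw":0.65},{"wx":0,"wy":0,"wz":0,"tx":-0.2,"ty":0.003,"tz":-0.17,"claw":0.65},{"wx":0,"wy":0,"wz":0,"tx":-0.2,"ty":0.0038,"tz":-0.2,"claw":0.65}]' 25
python3 - <<'E'
from h import *
goto(.6075,-.0405,.215,-21.4)
cv2.imwrite("pics/scene3.png",bot.grab_frame('scene'))
a=cv2.imread('pics/scene3.png');b=proj('scene',bot.observe()['position'])
print(b)
cv2.imwrite('pics/c3.png',crop(a,*b,45,6))
E
```

```text
clock: 6.7
position: [0.5755, -0.1216, 0.2196]
tool_rot: [2.996, 1.569, 1.057]
force: [1.1, -0.2, -0.4]
grip_width: 0.0381
jaw -21.4 w [ 0.3 -0.1 -0. ]
jaw 158.6 w [-179.7    0.    -0.2]
t [ 0.0048  0.0007 -0.0872] now [ 0.5755 -0.1216  0.2196] jaw az -21.07 xaxis [ 0.001   0.0018 -1.    ] q7 0.217 clk 6.7 wid 0.0381 F [ 1.1 -0.2 -0.4] M [-0.01 -0.02 -0.08]
(np.float64(288.4820657858343), np.float64(145.94193304420347))
```

View pics/c3.png

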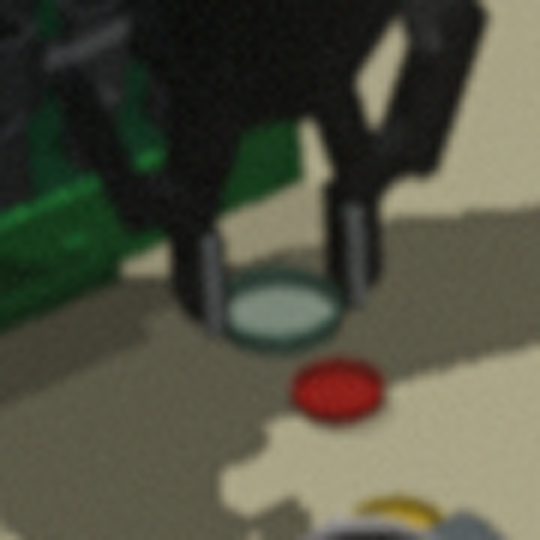

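```bash
python3 -m creep '[{"wx":0,"wy":0,"wz":0,"tx":0.0,"ty":0.0007,"tz":-0.045,"claw":0.65},{"wx":0,"wy":-0.1,"wz":0,"tx":0.008,"ty":0.0007,"tz":-0.0872,"claw":0.65},{"wx":0.3,"wy":-0.1,"wz":0,"tx":0.016,"ty":0.0007,"tz":-0.0872,"claw":0.65},{"wx":0.3,"wy":-0.1,"wz":0,"tx":0.016,"ty":0.0007,"tz":-0.0872,"claw":0.65},{"wx":0.3,"wy":-0.1,"wz":0,"tx":0.016,"ty":0.0007,"tz":-0.0872,"claw":0.65}]' 25
python3 - <<'E'
from h import *
goto(.6075,-.0405,.19,-21.4)
cv2.imwrite("pics/scene4.png",bot.grab_frame('scene'));cv2.imwrite("pics/top4.png",bot.grab_frame('top'))
a=cv2.imread('pics/scene4.png');b=cv2.imread('pics/top4.png')
cv2.imwrite('pics/c4.png',np.hstack([crop(a,304,195,25,8),crop(b,346,232,25,8)]))
p=bot.observe()['position']
print(fitc('scene',a,p[0],p[1],[(p[2]-.0195+.008,.02,1)]))
E
```

```text
clock: 7.25
position: [0.6084, -0.038, 0.2035]
tool_rot: [-2.659, 1.57, 1.683]
force: [-0.0, -0.9, -0.9]
grip_width: 0.0377
jaw -21.4 w [ 0.2 -0.   0. ]
jaw 158.6 w [-1.798e+02 -0.000e+00 -1.000e-01]
t [0.0135 0.0001 0.0027] now [ 0.6084 -0.038   0.2035] jaw az -21.2 xaxis [-1.e-04  9.e-04 -1.e+00] q7 0.083 clk 7.25 wid 0.0377 F [-0.  -0.9 -0.9] M [ 0.03 -0.01 -0.03]
(np.float64(4.809359219459749), np.float64(0.6150977260726432), np.float64(-0.04705557284528304))
```

View pics/c4.png

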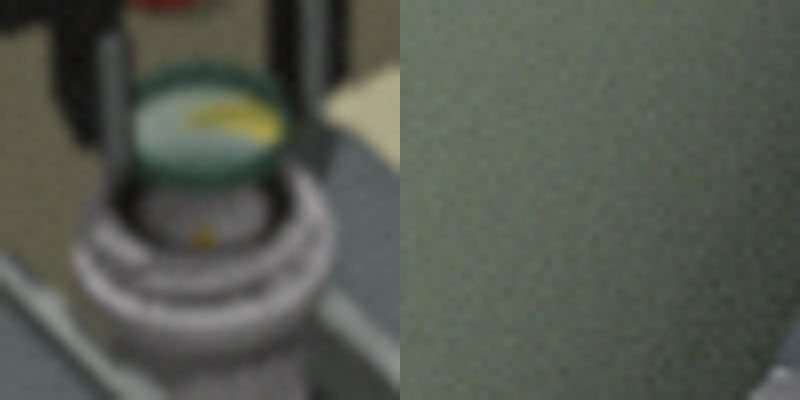

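```bash
python3 - <<'E'
from h import *
p=bot.observe()['position']
q=proj('scene',(p[0],p[1],p[2]-.0155));print('pred',q)
m=(279+210.5/8-.5,170+126.5/8-.5);print('meas',m)
du=np.array(m)-q
for c in((.608,-.03725,.1665),):
    l=np.array(proj('scene',c));print('lamp px',l,'corr',ray('scene',*(l-du),.1665))
    # fit in the new pic excluded
a=cv2.imread('pics/scene0.png')
for z,r in((.167,.02275),(.1655,.02125)): 
    print(fitc('scene',a,.608,-.037,[(z,r,1)]))
E
```

```text
pred (np.float64(302.9861121646332), np.float64(185.47781368624027))
meas (304.8125, 185.3125)
lamp px [303.82857435 195.02457368] corr [ 0.61082562 -0.03907597  0.1665    ]
(np.float64(30.15435543313754), np.float64(0.60825), np.float64(-0.03725))
(np.float64(33.92444733417036), np.float64(0.60725), np.float64(-0.03825))
```

```bash
python3 -c "
from h import *
goto(.6085,-.0402,.184,-21.4)"
python3 -m creep '[{"wx":0.2,"wy":0,"wz":0,"tx":0.012,"ty":0.0008,"tz":0.002,"claw":0.65},{"wx":0.2,"wy":0,"wz":0,"tx":0.0165,"ty":0.0008,"tz":0.002,"claw":0.65},{"wx":0.2,"wy":0,"wz":0,"tx":0.0185,"ty":0.0008,"tz":0.002,"claw":0.65},{"wx":0.2,"wy":0,"wz":0,"tx":0.0195,"ty":0.0008,"tz":0.002,"claw":0.65}]' 25
python3 -c "
from h import *
goto(.6085,-.0402,.184,-21.4)"
```

```text
jaw -21.4 w [ 0.2 -0.1 -0. ]
jaw 158.6 w [-1.798e+02  0.000e+00 -1.000e-01]
t [0.0199 0.0007 0.0021] now [ 0.6086 -0.0381  0.2039] jaw az -21.24 xaxis [ 7.0e-04  1.3e-03 -1.0e+00] q7 0.083 clk 7.35 wid 0.0379 F [ 0.2 -0.5 -0.3] M [0.06 0.02 0.  ]
clock: 7.75
position: [0.6085, -0.0403, 0.184]
tool_rot: [-2.974, 1.569, 1.364]
force: [0.4, 0.5, 0.1]
grip_width: 0.038
jaw -21.4 w [-0.1 -0.1  0. ]
jaw 158.6 w [1.799e+02 0.000e+00 1.000e-01]
t [ 0.     -0.     -0.0001] now [ 0.6085 -0.0403  0.184 ] jaw az -21.45 xaxis [ 3.0e-04  1.3e-03 -1.0e+00] q7 0.099 clk 7.75 wid 0.038 F [0.4 0.5 0.1] M [0.04 0.02 0.  ]
```

```bash
python3 -m creep '[{"wx":0,"wy":0,"wz":0,"tx":0.0006,"ty":0,"tz":0,"claw":0.65},{"wx":0,"wy":0,"wz":0,"tx":0.0012,"ty":0,"tz":0,"claw":0.65},{"wx":0,"wy":0,"wz":0,"tx":0.0012,"ty":0,"tz":0,"claw":0.65}]' 25
python3 -m creep '[{"wx":0,"wy":0,"wz":0,"tx":0.0006,"ty":0,"tz":0,"claw":0.65},{"wx":0,"wy":0,"wz":0,"tx":0.001,"ty":0,"tz":0,"claw":0.65}]' 25
python3 -c "
from h import *
goto(.6085,-.0402,.184,-21.4)
cv2.imwrite('pics/scene5.png',bot.grab_frame('scene'))
a=cv2.imread('pics/scene5.png')
cv2.imwrite('pics/c5.png',crop(a,304,195,25,12))
"
```

```text
clock: 8.05
position: [0.6085, -0.0403, 0.183]
tool_rot: [-3.065, 1.569, 1.273]
force: [-1.2, 0.5, 0.2]
grip_width: 0.0383
clock: 8.25
position: [0.6087, -0.0404, 0.1827]
tool_rot: [2.985, 1.569, 1.04]
force: [-5.2, 0.5, 16.8]
grip_width: 0.038
jaw -21.4 w [-0.  -0.1 -0. ]
jaw 158.6 w [180.   -0.    0.2]
t [-0.0013 -0.0002 -0.0001] now [ 0.6087 -0.0404  0.1827] jaw az -21.44 xaxis [ 9.0e-04  1.6e-03 -1.0e+00] q7 0.101 clk 8.25 wid 0.038 F [-5.2  0.5 16.8] M [0.33 1.34 0.01]
```

View pics/c5.png

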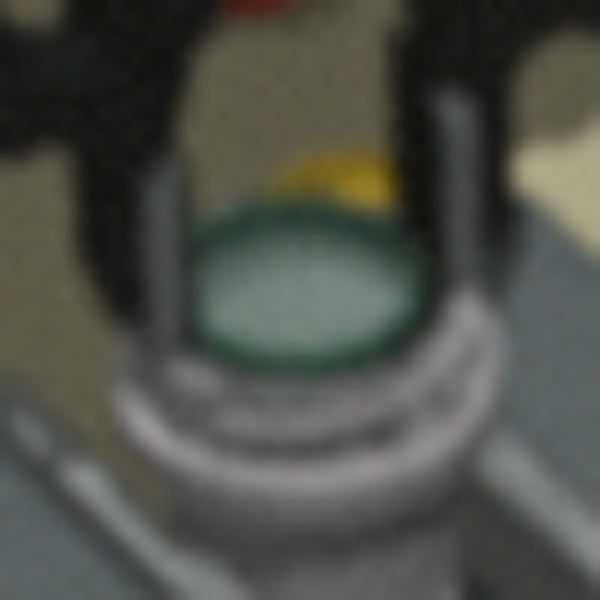

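```bash
python3 -m creep '[{"wx":0,"wy":0,"wz":0,"tx":-0.001,"ty":0,"tz":0,"claw":0.65},{"wx":0,"wy":0,"wz":0,"tx":-0.001,"ty":0,"tz":0,"claw":0.4},{"wx":0,"wy":0,"wz":0,"tx":-0.001,"ty":0,"tz":0,"claw":0.4},{"wx":0,"wy":0,"wz":0,"tx":-0.001,"ty":0,"tz":0,"claw":0.4},{"wx":0,"wy":0,"wz":0,"tx":-0.03,"ty":0,"tz":0,"claw":0.4},{"wx":0,"wy":0,"wz":0,"tx":-0.05,"ty":0,"tz":0,"claw":0.4}]' 25
python3 -c "
from h import *
goto(.6085,-.0402,.184,-21.4)
cv2.imwrite('pics/scene6.png',bot.grab_frame('scene'))
a=cv2.imread('pics/scene6.png')
cv2.imwrite('pics/c6.png',crop(a,304,195,25,12))
"
```

```text
clock: 8.9
position: [0.6086, -0.0407, 0.2337]
tool_rot: [2.919, 1.569, 0.973]
force: [0.7, -0.3, -0.3]
grip_width: 0.0511
jaw -21.4 w [-0.1 -0.1 -0. ]
jaw 158.6 w [ 1.799e+02 -0.000e+00  1.000e-01]
t [ 0.0497 -0.0003 -0.0004] now [ 0.6086 -0.0407  0.2337] jaw az -21.47 xaxis [ 9.0e-04  1.3e-03 -1.0e+00] q7 0.062 clk 8.9 wid 0.0511 F [ 0.7 -0.3 -0.3] M [ 0.01 -0.    0.04]
```

View pics/c6.png

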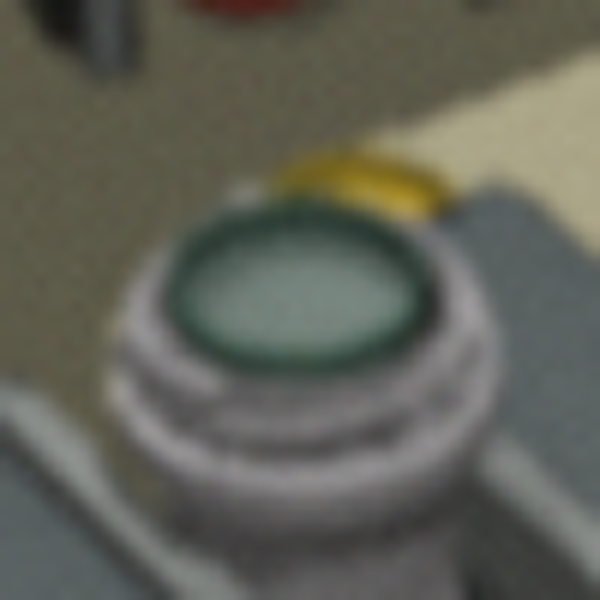

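Scene crop: the glass sits level in the mouth at about (304,194), inside the rim. Next is the bezel.

```bash
python3 -c "
from h import *
goto(.504,.242,.22,77)"
python3 -m creep '[{"wx":-8.5,"wy":0,"wz":0,"tx":0,"ty":-0.02,"tz":0.03,"claw":0},{"wx":-17,"wy":0,"wz":0,"tx":0,"ty":-0.04,"tz":0.06,"claw":0},{"wx":-25.5,"wy":0,"wz":0,"tx":0,"ty":-0.06,"tz":0.09,"claw":0},{"wx":-34,"wy":0,"wz":0,"tx":0,"ty":-0.08,"tz":0.12,"claw":0},{"wx":-42.5,"wy":0,"wz":0,"tx":0,"ty":-0.1,"tz":0.15,"claw":0},{"wx":-51,"wy":0,"wz":0,"tx":0,"ty":-0.12,"tz":0.17,"claw":0},{"wx":-59.5,"wy":0,"wz":0,"tx":0,"ty":-0.14,"tz":0.19,"claw":0},{"wx":-68,"wy":0,"wz":0,"tx":0,"ty":-0.16,"tz":0.2,"claw":0}]' 60
python3 -c "
from h import *
goto(.504,.242,.06,77)"
```

```text
jaw 77 w [-98.5   0.   -0.3]
jaw 257 w [81.5 -0.3 -0. ]
t [ 0.0165 -0.202  -0.2247] now [ 0.6097 -0.0411  0.2366] jaw az -21.47 xaxis [ 0.0044  0.0015 -1.    ] q7 0.061 clk 8.95 wid 0.0508 F [1.8 0.  4.3] M [-0.   -0.07 -0.04]
clock: 9.75
position: [0.3862, -0.1696, 0.2354]
tool_rot: [1.012, 1.566, 0.258]
force: [0.3, 0.6, 0.1]
grip_width: 0.0856
jaw 77 w [-30.2   0.2  -0.2]
jaw 257 w [149.8  -0.3  -0.3]
t [ 0.1765  0.3799 -0.1964] now [ 0.3862 -0.1696  0.2354] jaw az 46.79 xaxis [ 0.0048  0.0013 -1.    ] q7 1.309 clk 9.75 wid 0.0856 F [0.3 0.6 0.1] M [0.01 0.03 0.01]
```

```bash
python3 -m creep '[{"wx":-8,"wy":0,"wz":0,"tx":0,"ty":0.044,"tz":-0.022,"claw":0},{"wx":-16,"wy":0,"wz":0,"tx":0,"ty":0.088,"tz":-0.045,"claw":0},{"wx":-24,"wy":0,"wz":0,"tx":0,"ty":0.132,"tz":-0.068,"claw":0},{"wx":-30,"wy":0,"wz":0,"tx":0,"ty":0.176,"tz":-0.09,"claw":0},{"wx":-30,"wy":0,"wz":0,"tx":0,"ty":0.22,"tz":-0.113,"claw":0},{"wx":-30,"wy":0,"wz":0,"tx":0.02,"ty":0.264,"tz":-0.136,"claw":0},{"wx":-30,"wy":0,"wz":0,"tx":0.04,"ty":0.308,"tz":-0.158,"claw":0},{"wx":-30,"wy":0,"wz":0,"tx":0.06,"ty":0.352,"tz":-0.181,"claw":0}]' 60
python3 -c "
from h import *
goto(.504,.242,.055,77)"
```

```text
clock: 10.55
position: [0.4933, 0.2038, 0.1794]
tool_rot: [0.544, 1.565, 0.314]
force: [0.8, -0.8, 1.2]
grip_width: 0.0855
jaw 77 w [-0.2  0.3 -0.2]
jaw 257 w [179.8  -0.3  -0.4]
t [0.1246 0.0392 0.0012] now [0.4933 0.2038 0.1794] jaw az 76.79 xaxis [ 0.0052  0.0017 -1.    ] q7 1.025 clk 10.55 wid 0.0855 F [ 0.8 -0.8  1.2] M [-0.01 -0.09  0.03]
```

```bash
python3 -m creep '[{"wx":0,"wy":0.3,"wz":-0.2,"tx":0.03,"ty":0.039,"tz":0.001,"claw":0},{"wx":0,"wy":0.3,"wz":-0.2,"tx":0.07,"ty":0.039,"tz":0.001,"claw":0},{"wx":0,"wy":0.3,"wz":-0.2,"tx":0.115,"ty":0.039,"tz":0.001,"claw":0},{"wx":0,"wy":0.3,"wz":-0.2,"tx":0.124,"ty":0.039,"tz":0.001,"claw":0},{"wx":0,"wy":0.3,"wz":-0.2,"tx":0.124,"ty":0.039,"tz":0.001,"claw":0}]' 60
python3 - <<'E'
from h import *
goto(.504,.242,.016,77)
for n in("scene","top"): cv2.imwrite(f"pics/{n}7.png",bot.grab_frame(n))
a=cv2.imread('pics/scene7.png');b=cv2.imread('pics/top7.png')
cv2.imwrite('pics/c7.png',np.hstack([crop(a,447,300,40,5),crop(b,346,235,25,8)]))
E
```

```text
clock: 11.05
position: [0.5034, 0.2411, 0.0549]
tool_rot: [-2.272, 1.567, -2.503]
force: [1.1, -0.4, 0.7]
grip_width: 0.085
jaw 77 w [-0.2 -0.1  0.1]
jaw 257 w [179.8   0.2   0.2]
t [0.0389 0.0011 0.0005] now [0.5034 0.2411 0.0549] jaw az 76.76 xaxis [-0.0027 -0.002  -1.    ] q7 1.032 clk 11.05 wid 0.085 F [ 1.1 -0.4  0.7] M [-0.03 -0.05  0.01]
```

View pics/c7.png

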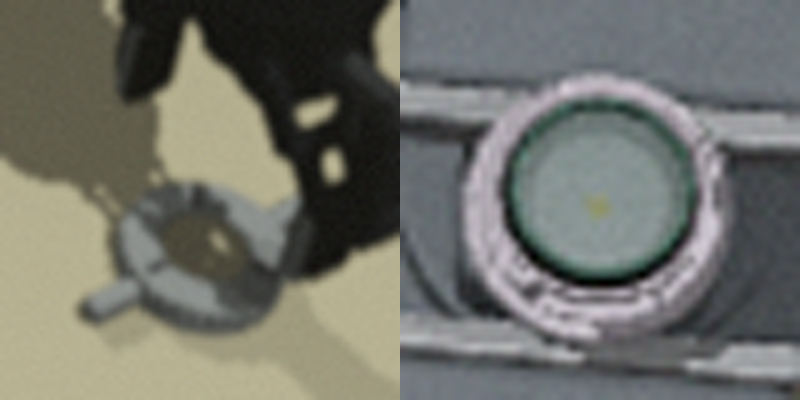

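```bash
python3 -m creep '[{"wx":0,"wy":-0.1,"wz":0.1,"tx":0.018,"ty":0.001,"tz":0.0005,"claw":0},{"wx":0,"wy":-0.1,"wz":0.1,"tx":0.032,"ty":0.001,"tz":0.0005,"claw":0},{"wx":0,"wy":-0.1,"wz":0.1,"tx":0.038,"ty":0.001,"tz":0.0005,"claw":0},{"wx":0,"wy":-0.1,"wz":0.1,"tx":0.038,"ty":0.001,"tz":0.0005,"claw":0.15},{"wx":0,"wy":-0.1,"wz":0.1,"tx":0.038,"ty":0.001,"tz":0.0005,"claw":0.4},{"wx":0,"wy":-0.1,"wz":0.1,"tx":0.038,"ty":0.001,"tz":0.0005,"claw":0.4},{"wx":0,"wy":-0.1,"wz":0.1,"tx":0.038,"ty":0.001,"tz":0.0005,"claw":0.4}]' 30
python3 - <<'E'
from h import *
goto(.504,.242,.016,77)
cv2.imwrite("pics/scene8.png",bot.grab_frame("scene"))
a=cv2.imread('pics/scene8.png')
cv2.imwrite('pics/c8.png',crop(a,447,300,40,8))
E
```

```text
clock: 11.85
position: [0.5057, 0.2427, 0.0202]
tool_rot: [0.729, 1.567, 0.498]
force: [-1.2, -1.2, 4.5]
grip_width: 0.0605
jaw 77 w [-0.3  0.2 -0.2]
jaw 257 w [179.7  -0.2  -0.3]
t [ 0.0042 -0.0011 -0.0015] now [0.5057 0.2427 0.0202] jaw az 76.75 xaxis [ 0.0036  0.0019 -1.    ] q7 1.046 clk 11.85 wid 0.0605 F [-1.2 -1.2  4.5] M [-0.32  0.39  0.02]
```

View pics/c8.png

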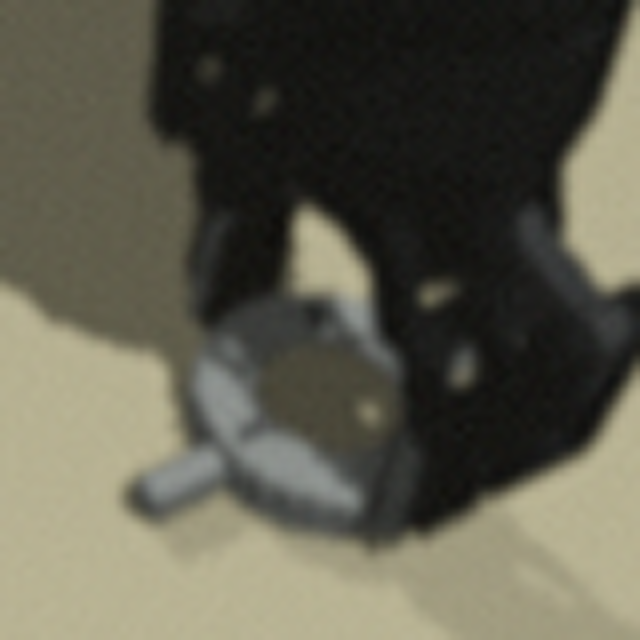

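```bash
python3 -m creep '[{"wx":0,"wy":0,"wz":0,"tx":-0.03,"ty":0,"tz":0,"claw":0.45},{"wx":0,"wy":0.1,"wz":-0.1,"tx":-0.08,"ty":0,"tz":0,"claw":0.45},{"wx":0,"wy":0.2,"wz":-0.2,"tx":-0.13,"ty":0,"tz":0,"claw":0.45},{"wx":0,"wy":0.2,"wz":-0.2,"tx":-0.18,"ty":0,"tz":0,"claw":0.45},{"wx":0,"wy":0.2,"wz":-0.2,"tx":-0.215,"ty":0,"tz":0,"claw":0.45},{"wx":0,"wy":0.2,"wz":-0.2,"tx":-0.215,"ty":0,"tz":0,"claw":0.45}]' 60
python3 - <<'E'
from h import *
goto(.6085,-.0418,.23,21)
cv2.imwrite("pics/scene9.png",bot.grab_frame("scene"))
a=cv2.imread('pics/scene9.png');p=proj('scene',bot.observe()['position']);print(p)
cv2.imwrite('pics/c9.png',crop(a,*p,50,6))
E
```

```text
clock: 12.5
position: [0.5066, 0.243, 0.2405]
tool_rot: [0.823, 1.564, 0.592]
force: [0.1, -0.5, -3.1]
grip_width: 0.0589
jaw 21 w [55.7  0.1 -0.4]
jaw 201 w [-1.243e+02  5.000e-01  1.000e-01]
t [ 0.0099 -0.2538  0.1645] now [0.5066 0.243  0.2405] jaw az 76.73 xaxis [ 0.0057  0.0038 -1.    ] q7 0.953 clk 12.5 wid 0.0589 F [ 0.1 -0.5 -3.1] M [ 0.02 -0.05  0.02]
(np.float64(471.9116212517504), np.float64(218.40904921413053))
```

View pics/c9.png

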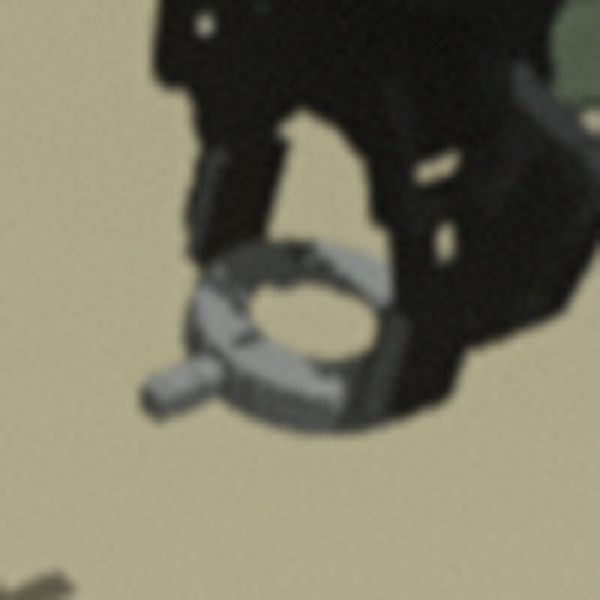

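```bash
python3 -m creep '[{"wx":8,"wy":0,"wz":0,"tx":0,"ty":-0.037,"tz":0.024,"claw":0.45},{"wx":16,"wy":0,"wz":0,"tx":0,"ty":-0.074,"tz":0.048,"claw":0.45},{"wx":24,"wy":0,"wz":0,"tx":0,"ty":-0.111,"tz":0.072,"claw":0.45},{"wx":32,"wy":0.1,"wz":-0.2,"tx":0.0,"ty":-0.148,"tz":0.096,"claw":0.45},{"wx":40,"wy":0.1,"wz":-0.4,"tx":0.0,"ty":-0.185,"tz":0.12,"claw":0.45},{"wx":48,"wy":0.1,"wz":-0.4,"tx":0,"ty":-0.222,"tz":0.144,"claw":0.45},{"wx":55.7,"wy":0.1,"wz":-0.4,"tx":0,"ty":-0.254,"tz":0.1645,"claw":0.45},{"wx":55.7,"wy":0.1,"wz":-0.4,"tx":0.005,"ty":-0.254,"tz":0.1645,"claw":0.45}]' 60
python3 - <<'E'
from h import *
goto(.6085,-.0418,.21,21)
E
```

```text
clock: 13.35
position: [0.6078, -0.0481, 0.2318]
tool_rot: [-0.902, 1.565, -2.117]
force: [-0.4, 0.3, -2.4]
grip_width: 0.0591
jaw 21 w [-0.6  0.2  0.3]
jaw 201 w [179.4   0.4  -0.3]
t [ 0.0218  0.003  -0.0057] now [ 0.6078 -0.0481  0.2318] jaw az 20.4 xaxis [-0.0031 -0.0051 -1.    ] q7 0.669 clk 13.35 wid 0.0591 F [-0.4  0.3 -2.4] M [ 0.01 -0.01  0.01]
```

```bash
python3 -m creep '[{"wx":-0.6,"wy":0.2,"wz":0.3,"tx":0.01,"ty":0.003,"tz":-0.0057,"claw":0.45},{"wx":-0.6,"wy":0.2,"wz":0.3,"tx":0.024,"ty":0.003,"tz":-0.0057,"claw":0.45},{"wx":-0.6,"wy":0.2,"wz":0.3,"tx":0.024,"ty":0.003,"tz":-0.0057,"claw":0.45},{"wx":-0.6,"wy":0.2,"wz":0.3,"tx":0.024,"ty":0.003,"tz":-0.0057,"claw":0.45}]' 60
python3 - <<'E'
from h import *
goto(.6085,-.0418,.19,21)
cv2.imwrite("pics/scene10.png",bot.grab_frame("scene"))
a=cv2.imread('pics/scene10.png')
cv2.imwrite('pics/c10.png',crop(a,304,190,35,9))
E
```

```text
clock: 13.75
position: [0.6082, -0.041, 0.2072]
tool_rot: [-2.33, 1.57, 2.75]
force: [1.2, 0.3, -1.0]
grip_width: 0.0592
jaw 21 w [ 0.1 -0.   0. ]
jaw 201 w [-179.9   -0.    -0. ]
t [0.0172 0.     0.0008] now [ 0.6082 -0.041   0.2072] jaw az 21.07 xaxis [-4.e-04  2.e-04 -1.e+00] q7 0.687 clk 13.75 wid 0.0592 F [ 1.2  0.3 -1. ] M [ 0.01 -0.02  0.03]
```

View pics/c10.png

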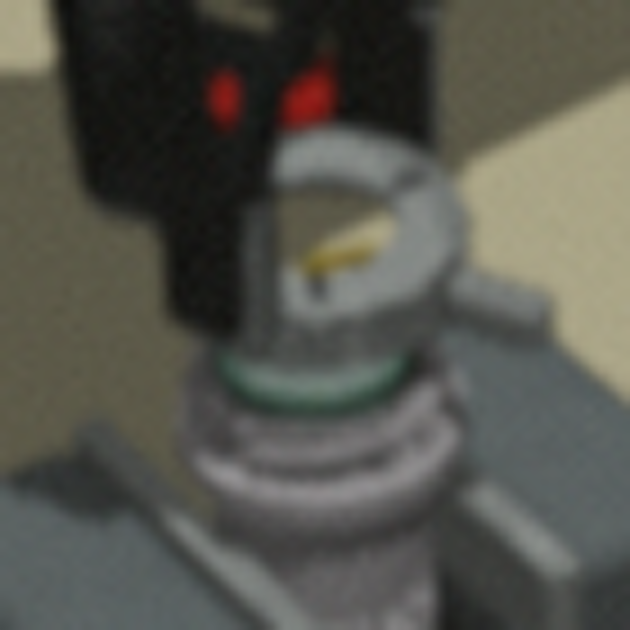

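```bash
python3 -m creep '[{"wx":0,"wy":0,"wz":0,"tx":0.01,"ty":0,"tz":0.0005,"claw":0.45},{"wx":0,"wy":0,"wz":0,"tx":0.017,"ty":0,"tz":0.0005,"claw":0.45},{"wx":0,"wy":0,"wz":0,"tx":0.02,"ty":0,"tz":0.0005,"claw":0.45},{"wx":0,"wy":0,"wz":0,"tx":0.021,"ty":0,"tz":0.0005,"claw":0.45}]' 60
python3 - <<'E'
from h import *
goto(.6085,-.0418,.1817,21)
E
```

```text
clock: 14.2
position: [0.6085, -0.0417, 0.1863]
tool_rot: [-2.37, 1.571, 2.71]
force: [-0.5, 0.1, -1.2]
grip_width: 0.0591
jaw 21 w [ 0.1 -0.   0. ]
jaw 201 w [-179.9   -0.    -0. ]
t [ 0.0046 -0.      0.0001] now [ 0.6085 -0.0417  0.1863] jaw az 21.06 xaxis [-2.e-04  1.e-04 -1.e+00] q7 0.701 clk 14.2 wid 0.0591 F [-0.5  0.1 -1.2] M [-0.03 -0.02 -0.  ]
```

```bash
for i in 1; do python3 -m creep '[{"wx":0,"wy":0,"wz":0,"tx":0.001,"ty":0,"tz":0,"claw":0.45},{"wx":0,"wy":0,"wz":0,"tx":0.002,"ty":0,"tz":0,"claw":0.45},{"wx":0,"wy":0,"wz":0,"tx":0.0025,"ty":0,"tz":0,"claw":0.45}]'; done
python3 -m creep '[{"wx":0,"wy":0,"wz":0,"tx":0.0008,"ty":0,"tz":0,"claw":0.45},{"wx":0,"wy":0,"wz":0,"tx":0.0012,"ty":0,"tz":0,"claw":0.45}]'
python3 - <<'E'
from h import *
goto(.6085,-.0418,.1817,21)
E
```

```text
clock: 14.5
position: [0.6086, -0.0417, 0.1838]
tool_rot: [2.675, 1.571, 1.472]
force: [-0.4, 0.4, -1.6]
grip_width: 0.0589
clock: 14.7
position: [0.6085, -0.0417, 0.1826]
tool_rot: [2.519, 1.571, 1.316]
force: [0.1, -0.5, -1.2]
grip_width: 0.059
jaw 21 w [ 0.1 -0.  -0. ]
jaw 201 w [-179.9    0.    -0. ]
t [ 0.0009 -0.0001  0.0001] now [ 0.6085 -0.0417  0.1826] jaw az 21.06 xaxis [ 0.e+00  2.e-04 -1.e+00] q7 0.703 clk 14.7 wid 0.059 F [ 0.1 -0.5 -1.2] M [-0.01  0.01  0.01]
```

```bash
python3 -m creep '[{"wx":0,"wy":0,"wz":0,"tx":0.0005,"ty":0,"tz":0,"claw":0.45},{"wx":0,"wy":0,"wz":0,"tx":0.0008,"ty":0,"tz":0,"claw":0.45}]'
python3 -m creep '[{"wx":0,"wy":0,"wz":0,"tx":0.0005,"ty":0,"tz":0,"claw":0.45},{"wx":0,"wy":0,"wz":0,"tx":0.0005,"ty":0,"tz":0,"claw":0.45}]'
python3 - <<'E'
from h import *
goto(.6085,-.0418,.1817,21)
E
```

```text
clock: 14.9
position: [0.6086, -0.0417, 0.182]
tool_rot: [1.725, 1.57, 0.522]
force: [-0.6, -0.1, 3.0]
grip_width: 0.059
clock: 15.1
position: [0.6087, -0.0417, 0.1818]
tool_rot: [1.778, 1.57, 0.575]
force: [-2.2, 0.1, 5.5]
grip_width: 0.0591
jaw 21 w [ 0.1 -0.  -0. ]
jaw 201 w [-1.799e+02  1.000e-01 -0.000e+00]
t [ 0.0001 -0.0002 -0.    ] now [ 0.6087 -0.0417  0.1818] jaw az 21.06 xaxis [ 5.e-04  3.e-04 -1.e+00] q7 0.704 clk 15.1 wid 0.0591 F [-2.2  0.1  5.5] M [ 0.04  0.62 -0.04]
```

```bash
python3 -m creep '[{"wx":4,"wy":0,"wz":0,"tx":0.0001,"ty":0,"tz":0,"claw":0.45},{"wx":8,"wy":0,"wz":0,"tx":0.0003,"ty":0,"tz":0,"claw":0.45},{"wx":12,"wy":0,"wz":0,"tx":0.0005,"ty":0,"tz":0,"claw":0.45},{"wx":16,"wy":0,"wz":0,"tx":0.0007,"ty":0,"tz":0,"claw":0.45}]'
python3 - <<'E'
from h import *
goto(.6085,-.0418,.1817,21)
E
```

```text
clock: 15.5
position: [0.6084, -0.0422, 0.1811]
tool_rot: [0.422, 1.571, -1.064]
force: [-4.0, -2.5, 3.2]
grip_width: 0.0596
jaw 21 w [-16.1   0.   -0. ]
jaw 201 w [163.9  -0.   -0. ]
t [-0.0006  0.0001 -0.0004] now [ 0.6084 -0.0422  0.1811] jaw az 4.88 xaxis [ 0.e+00 -1.e-04 -1.e+00] q7 0.477 clk 15.5 wid 0.0596 F [-4.  -2.5  3.2] M [-0.44  0.9   0.14]
```

```bash
cat >> h.py <<'E'
def nxt(dJ,c=(.6077,-.0406),off=.0015):
    s=bot.observe();R=Ro.from_euler('xyz',s['tool_rot']).as_matrix();p=s['position']
    J=np.arctan2(R[1,1],R[0,1]);print('J',np.degrees(J).round(2),'pos',p.round(4),'q7',s['qpos'][6].round(3),'clk',round(s['clock'],2),'F',np.round(s['force'],1),'M',np.round(s['moment'],2))
    for f in np.array([.25,.5,.75,1]):
        a=J-np.radians(dJ*f)-np.pi/2
        T=np.array([c[0]+off*np.cos(a),c[1]+off*np.sin(a),p[2]])
        print((dJ*f),'ty,tz',(R.T@(T-p)).round(5)[1:])
E
python3 -c "
from h import *
nxt(20)"
```

```text
J 4.88 pos [ 0.6084 -0.0422  0.1811] q7 0.477 clk 15.5 F [-4.  -2.5  3.2] M [-0.44  0.9   0.14]
5.0 ty,tz [-0.00069 -0.00017]
10.0 ty,tz [-0.00082 -0.00018]
15.0 ty,tz [-0.00095 -0.00021]
20.0 ty,tz [-0.00107 -0.00025]
```

```bash
python3 -m creep '[{"wx":4,"wy":0,"wz":0,"tx":0.0002,"ty":-0.0006,"tz":-0.0002,"claw":0.45},{"wx":8,"wy":0,"wz":0,"tx":0.0004,"ty":-0.0007,"tz":-0.0002,"claw":0.45},{"wx":12,"wy":0,"wz":0,"tx":0.0006,"ty":-0.0008,"tz":-0.0002,"claw":0.45},{"wx":16,"wy":0,"wz":0,"tx":0.0008,"ty":-0.001,"tz":-0.0002,"claw":0.45}]'
python3 -c "
from h import *
nxt(20)"
```

```text
clock: 15.9
position: [0.6076, -0.0421, 0.1805]
tool_rot: [1.39, 1.57, -0.377]
force: [0.5, -0.2, 0.6]
grip_width: 0.059
J -11.28 pos [ 0.6076 -0.0421  0.1805] q7 0.25 clk 15.9 F [ 0.5 -0.2  0.6] M [-0.11 -0.04  0.04]
5.0 ty,tz [-3.1e-04 -5.0e-05]
10.0 ty,tz [-4.4e-04 -7.0e-05]
15.0 ty,tz [-5.7e-04 -9.0e-05]
20.0 ty,tz [-0.00069 -0.00013]
```

```bash
python3 -m creep '[{"wx":4,"wy":0,"wz":0,"tx":0.0003,"ty":-0.0003,"tz":0,"claw":0.45},{"wx":8,"wy":0,"wz":0,"tx":0.0005,"ty":-0.0004,"tz":-0.0001,"claw":0.45},{"wx":12,"wy":0,"wz":0,"tx":0.0007,"ty":-0.0005,"tz":-0.0001,"claw":0.45},{"wx":16,"wy":0,"wz":0,"tx":0.0009,"ty":-0.0006,"tz":-0.0001,"claw":0.45}]'
python3 -c "
from h import *
nxt(20)"
```

```text
clock: 16.3
position: [0.6072, -0.042, 0.1797]
tool_rot: [1.762, 1.57, -0.287]
force: [-0.7, -0.1, -0.2]
grip_width: 0.0589
J -27.44 pos [ 0.6072 -0.042   0.1797] q7 0.023 clk 16.3 F [-0.7 -0.1 -0.2] M [-0.12 -0.01 -0.  ]
5.0 ty,tz [-3.e-04  5.e-05]
10.0 ty,tz [-4.3e-04  4.0e-05]
15.0 ty,tz [-5.6e-04  1.0e-05]
20.0 ty,tz [-6.9e-04 -3.0e-05]
```

```bash
python3 -m creep '[{"wx":4,"wy":0,"wz":0,"tx":0.0003,"ty":-0.0003,"tz":0,"claw":0.45},{"wx":8,"wy":0,"wz":0,"tx":0.0005,"ty":-0.0004,"tz":0,"claw":0.45},{"wx":12,"wy":0,"wz":0,"tx":0.0007,"ty":-0.0005,"tz":0,"claw":0.45},{"wx":16,"wy":0,"wz":0,"tx":0.0009,"ty":-0.0006,"tz":0,"claw":0.45}]'
python3 -c "
from h import *
nxt(20)"
```

```text
clock: 16.7
position: [0.6069, -0.0418, 0.1791]
tool_rot: [2.092, 1.569, -0.24]
force: [-2.4, -0.3, 5.9]
grip_width: 0.0595
J -43.6 pos [ 0.6069 -0.0418  0.1791] q7 -0.205 clk 16.7 F [-2.4 -0.3  5.9] M [-0.01  0.4   0.09]
5.0 ty,tz [-3.9e-04  6.0e-05]
10.0 ty,tz [-5.2e-04  4.0e-05]
15.0 ty,tz [-6.5e-04  1.0e-05]
20.0 ty,tz [-7.7e-04 -3.0e-05]
```

```bash
python3 -m creep '[{"wx":3,"wy":0,"wz":0,"tx":-0.0003,"ty":-0.0004,"tz":0,"claw":0.45},{"wx":6,"wy":0,"wz":0,"tx":-0.0003,"ty":-0.0004,"tz":0,"claw":0.45},{"wx":9,"wy":0,"wz":0,"tx":-0.0003,"ty":-0.0005,"tz":0,"claw":0.45}]'
python3 -c "
from h import *
nxt(8)"
```

```text
clock: 17.0
position: [0.6066, -0.0414, 0.1794]
tool_rot: [2.271, 1.569, -0.22]
force: [0.9, -0.0, -0.6]
grip_width: 0.059
J -52.71 pos [ 0.6066 -0.0414  0.1794] q7 -0.335 clk 17.0 F [ 0.9 -0.  -0.6] M [ 0.01 -0.07 -0.07]
2.0 ty,tz [-3.0e-05  1.6e-04]
4.0 ty,tz [-8.0e-05  1.6e-04]
6.0 ty,tz [-0.00013  0.00015]
8.0 ty,tz [-0.00018  0.00014]
```

```bash
python3 -m creep '[{"wx":3,"wy":0,"wz":0,"tx":0,"ty":0,"tz":0.0001,"claw":0.45},{"wx":6,"wy":0,"wz":0,"tx":0,"ty":-0.0001,"tz":0.0001,"claw":0.45}]'
python3 -c "
from h import *
nxt(8)"
python3 -m creep '[{"wx":3,"wy":0,"wz":0,"tx":0,"ty":-0.0001,"tz":0,"claw":0.45},{"wx":6,"wy":0,"wz":0,"tx":0,"ty":-0.0002,"tz":0,"claw":0.45}]'
python3 -c "
from h import *
nxt(8)"
```

```text
clock: 17.2
position: [0.6065, -0.0413, 0.1794]
tool_rot: [2.359, 1.569, -0.239]
force: [0.4, -0.2, 0.4]
grip_width: 0.0589
J -58.83 pos [ 0.6065 -0.0413  0.1794] q7 -0.422 clk 17.2 F [ 0.4 -0.2  0.4] M [-0.11  0.01  0.01]
2.0 ty,tz [-7.0e-05  1.4e-04]
4.0 ty,tz [-0.00012  0.00014]
6.0 ty,tz [-0.00017  0.00013]
8.0 ty,tz [-0.00022  0.00012]
clock: 17.4
position: [0.6065, -0.0411, 0.1794]
tool_rot: [2.448, 1.569, -0.256]
force: [0.2, -0.1, -1.4]
grip_width: 0.0597
J -64.95 pos [ 0.6065 -0.0411  0.1794] q7 -0.51 clk 17.4 F [ 0.2 -0.1 -1.4] M [-0.09  0.09  0.06]
2.0 ty,tz [-5.e-05  2.e-04]
4.0 ty,tz [-0.0001  0.0002]
6.0 ty,tz [-0.00015  0.00019]
8.0 ty,tz [-0.0002   0.00019]
```

```bash
python3 -m creep '[{"wx":2,"wy":0,"wz":0,"tx":0,"ty":0,"tz":0.0001,"claw":0.45},{"wx":4,"wy":0,"wz":0,"tx":0,"ty":-0.0001,"tz":0.0001,"claw":0.45}]'
python3 -c "
from h import *
nxt(8)"
python3 -m creep '[{"wx":2,"wy":0,"wz":0,"tx":0,"ty":-0.0001,"tz":0.0001,"claw":0.45},{"wx":4,"wy":0,"wz":0,"tx":0,"ty":-0.0001,"tz":0.0001,"claw":0.45}]'
python3 -c "
from h import *
nxt(8)"
```

```text
clock: 17.6
position: [0.6064, -0.0411, 0.1793]
tool_rot: [2.467, 1.569, -0.309]
force: [-0.7, -1.1, -0.8]
grip_width: 0.0593
J -69.04 pos [ 0.6064 -0.0411  0.1793] q7 -0.568 clk 17.6 F [-0.7 -1.1 -0.8] M [-0.13  0.01  0.04]
2.0 ty,tz [-4.e-05  1.e-04]
4.0 ty,tz [-0.0001  0.0001]
6.0 ty,tz [-1.5e-04  9.0e-05]
8.0 ty,tz [-2.e-04  9.e-05]
clock: 17.8
position: [0.6062, -0.041, 0.1793]
tool_rot: [2.539, 1.569, -0.309]
force: [-1.4, -1.1, -1.5]
grip_width: 0.0588
J -73.15 pos [ 0.6062 -0.041   0.1793] q7 -0.628 clk 17.8 F [-1.4 -1.1 -1.5] M [-0.18  0.09  0.11]
2.0 ty,tz [-2.e-05 -2.e-05]
4.0 ty,tz [-8.e-05 -2.e-05]
6.0 ty,tz [-1.3e-04 -2.0e-05]
8.0 ty,tz [-1.8e-04 -3.0e-05]
```

```bash
python3 -m creep '[{"wx":2,"wy":0,"wz":0,"tx":0.0001,"ty":0,"tz":0,"claw":0.45},{"wx":4,"wy":0,"wz":0,"tx":0.0001,"ty":-0.0001,"tz":0,"claw":0.45}]'
python3 -c "
from h import *
nxt(8)"
python3 -m creep '[{"wx":2,"wy":0,"wz":0,"tx":0.0001,"ty":-0.0001,"tz":0,"claw":0.45},{"wx":4,"wy":0,"wz":0,"tx":0.0002,"ty":-0.0001,"tz":0,"claw":0.45}]'
python3 -c "
from h import *
nxt(8)"
```

```text
clock: 18.0
position: [0.6062, -0.0409, 0.1792]
tool_rot: [2.575, 1.569, -0.345]
force: [-0.8, -0.2, 0.4]
grip_width: 0.0591
J -77.28 pos [ 0.6062 -0.0409  0.1792] q7 -0.687 clk 18.0 F [-0.8 -0.2  0.4] M [-0.23  0.17  0.24]
2.0 ty,tz [-6.e-05 -2.e-05]
4.0 ty,tz [-1.1e-04 -2.0e-05]
6.0 ty,tz [-1.6e-04 -3.0e-05]
8.0 ty,tz [-2.1e-04 -3.0e-05]
clock: 18.2
position: [0.6062, -0.0409, 0.1791]
tool_rot: [2.634, 1.569, -0.358]
force: [-1.1, -0.5, 2.1]
grip_width: 0.0589
J -81.42 pos [ 0.6062 -0.0409  0.1791] q7 -0.747 clk 18.2 F [-1.1 -0.5  2.1] M [-0.06  0.41  0.31]
2.0 ty,tz [-8.e-05 -3.e-05]
4.0 ty,tz [-1.4e-04 -4.0e-05]
6.0 ty,tz [-1.9e-04 -4.0e-05]
8.0 ty,tz [-2.4e-04 -5.0e-05]
```

```bash
python3 -m creep '[{"wx":1,"wy":0,"wz":0,"tx":-0.0001,"ty":-0.0001,"tz":0,"claw":0.45},{"wx":2.5,"wy":0,"wz":0,"tx":-0.0001,"ty":-0.0001,"tz":0,"claw":0.45}]'
python3 -c "
from h import *
nxt(8)"
```

```text
clock: 18.4
position: [0.6061, -0.0408, 0.1791]
tool_rot: [2.598, 1.569, -0.438]
force: [-0.7, -1.2, -0.5]
grip_width: 0.0595
J -83.99 pos [ 0.6061 -0.0408  0.1791] q7 -0.785 clk 18.4 F [-0.7 -1.2 -0.5] M [-0.29  0.23  0.39]
2.0 ty,tz [-6.0e-05 -1.2e-04]
4.0 ty,tz [-0.00011 -0.00012]
6.0 ty,tz [-0.00017 -0.00013]
8.0 ty,tz [-0.00022 -0.00013]
```

Torque has risen smoothly to 0.39 N·m, mid-band for finger-tight, so I'm stopping here and releasing.

```bash
python3 -m creep '[{"wx":0,"wy":0,"wz":0,"tx":0,"ty":0,"tz":0,"claw":0.2},{"wx":0,"wy":0,"wz":0,"tx":0,"ty":0,"tz":0,"claw":0},{"wx":0,"wy":0,"wz":0,"tx":0,"ty":0,"tz":0,"claw":0},{"wx":0,"wy":0,"wz":0,"tx":0,"ty":0,"tz":0,"claw":0},{"wx":0,"wy":0,"wz":0,"tx":-0.03,"ty":0,"tz":0,"claw":0},{"wx":0,"wy":0,"wz":0,"tx":-0.07,"ty":0,"tz":0,"claw":0},{"wx":0,"wy":0,"wz":0,"tx":-0.1,"ty":0,"tz":0,"claw":0}]'
python3 -c "
from h import *
goto(.45,.3,.28,-84)"
```

```text
clock: 19.1
position: [0.606, -0.0411, 0.2812]
tool_rot: [2.615, 1.568, -0.422]
force: [0.9, -0.6, -0.3]
grip_width: 0.0852
jaw -84 w [-0.  -0.1 -0.1]
jaw 96 w [ 1.8e+02 -1.0e-01  2.0e-01]
t [ 3.000e-04 -3.555e-01  1.196e-01] now [ 0.606  -0.0411  0.2812] jaw az -84.02 xaxis [ 0.0027 -0.0012 -1.    ] q7 -0.868 clk 19.1 wid 0.0852 F [ 0.9 -0.6 -0.3] M [-0.01  0.02  0.03]
```

```bash
python3 -m creep '[{"wx":0,"wy":0,"wz":0,"tx":0,"ty":-0.045,"tz":0.015,"claw":0},{"wx":0,"wy":0,"wz":0,"tx":0,"ty":-0.09,"tz":0.03,"claw":0},{"wx":0,"wy":0,"wz":0,"tx":0,"ty":-0.135,"tz":0.045,"claw":0},{"wx":0,"wy":0,"wz":0,"tx":0,"ty":-0.18,"tz":0.06,"claw":0},{"wx":0,"wy":0,"wz":0,"tx":0,"ty":-0.225,"tz":0.075,"claw":0},{"wx":0,"wy":0,"wz":0,"tx":0,"ty":-0.27,"tz":0.09,"claw":0},{"wx":0,"wy":0,"wz":0,"tx":0,"ty":-0.3,"tz":0.1,"claw":0}]'
python3 - <<'E'
from h import *
for n in("scene","top"): cv2.imwrite(f"pics/{n}20.png",bot.grab_frame(n))
a=cv2.imread('pics/scene20.png');b=cv2.imread('pics/top20.png')
cv2.imwrite('pics/c20.png',np.hstack([crop(a,304,200,25,8),crop(b,346,235,32,6.25)]))
a0=cv2.imread('pics/top0.png');d=cv2.absdiff(b,a0)
cv2.imwrite('pics/top20s.png',np.hstack([cv2.resize(b,(400,300)),cv2.resize(d*2,(400,300))]))
E
```

```text
clock: 19.8
position: [0.4737, 0.25, 0.2804]
tool_rot: [2.782, 1.569, -0.253]
force: [0.6, -0.2, 0.5]
grip_width: 0.0856
```

View pics/c20.png

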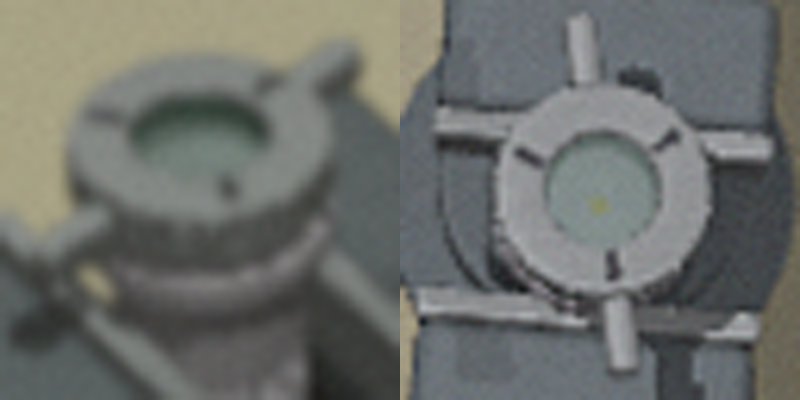

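View pics/top20s.png

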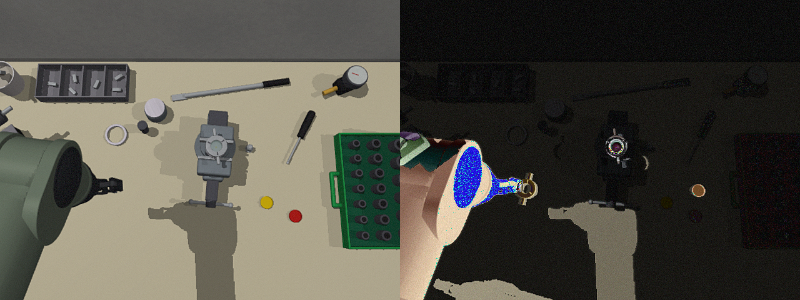

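```bash
python3 -c "
from workcell import bot
print(bot.job_done(), bot.observe()['clock'])"
```

```text
the job is handed in; nothing more can be done
the job is handed in; nothing more can be done
```

The new glass is in the lamp with the bezel screwed down over it. I handed the job in at about 20 s with the arm clear and the gripper open.

- **Glass:** I set the clear disc on the seal. The last push down read 16.8 N, under the 30 N crack limit. I backed off 1 mm and let go.
- **Bezel:** The lugs met the thread at the height I had predicted. I turned the bezel 105° clockwise in one grip and stopped when the torque reached 0.39 N·m, with almost no sideways force.
- **Last checks:** In both cameras the bezel sits square, the glass shows no cracks and nothing else has moved. The wings ended where the wrist angle says they should, so the grip did not slip.
- **Disagreements:** The torque suggests about 14–15 N of clamping, while the angle turned since the estimated first touch suggests about 19–22 N. The angle figure reaches slightly past the 10–20 N finger-tight range, but both are below the crack limit. I did not measure the clamping force any other way. The two cameras also placed the parts 1–5 mm apart, so I relied mostly on the top view, grip centring and force readings.

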